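# Load the ring-coil carrier and hold it up level

## Task

Thread the loose ring coil from the mat onto the empty post of the coil carrier while the carrier stands on its wooden stand, lowering it gently until it lies flat on the carrier's plate, and let go of it. Then take the carrier by its handle, lift it straight up about 10 cm off the stand and hold it there, level and still, with both coils on it: the program finishes while the gripper is still holding the carrier in the air. Leave the capacitor, transformer, screwdriver and heat sink where they are.

Things in the scene. Friction and masses are not known exactly. Their poses are not given: they have to be found in the camera images.
- carrier: loose carrier, about 0.3 kg: aluminium plate 220 (own x) x 44 x 6 mm with a steel post at x = -85 and +85 mm and a black handle in the middle. Posts: diameter 20 mm, 44 mm tall above the plate, last 8 mm tapered. Origin: centre of the underside, z up. Starts level on the stand, underside 30 mm above the bench, free to lift straight up; one post carries a coil, one is empty (which one varies)
- post_a (a point): centre of the foot of the post at the carrier's own -x end, on the plate's top surface (the post's tip is 44 mm higher); axes as the carrier's
- post_b (a point): centre of the foot of the post at the carrier's own +x end, on the plate's top surface (the post's tip is 44 mm higher); axes as the carrier's
- handle (a point): centre of the carrier's grip bar, 51 mm above the carrier's origin; bar 64 mm long (along the carrier's x), 14 mm thick (along its y), 22 mm high, held on two narrow uprights; over the middle of the carrier, so the loaded carrier balances there; axes as the carrier's
- coil_loose: loose ring coil (dark core with copper windings), about 0.13 kg: outer diameter 49 mm, hole 28 mm, 26 mm high, starts lying flat on the mat. Origin: centre of its underside; z along the hole's axis
- coil_loaded: identical ring coil that already lies on one of the carrier's posts. Origin: centre of its underside, on the plate's top; z along the hole's axis
- stand: fixed wooden stand: base board 256 x 100 x 8 mm with two wooden blocks (30 mm along x, 56 mm along y) whose tops, 30 mm above the bench, carry the carrier under its posts, and an end cheek 10 mm thick and 34 mm high at each end. Origin: centre of the underside, on the bench; x along its length, as the carrier's at the start
- mat: fixed grey bench mat 200 (own x) x 180 x 4 mm under the loose coil. Origin: centre of the underside, on the bench
- capacitor: bystander: black round capacitor can, diameter 35 mm, 48 mm high, standing on the mat near the edge on the mat's +x side. Origin: centre of its underside
- transformer: bystander: small steel and amber transformer, 60 x 60 x 49 mm, standing on the bench beyond the work. Origin: centre of its underside
- screwdriver: bystander: screwdriver 170 mm long lying along its own x on the bench, on the robot's side of the work. Origin: at bench level, under the tool
- heatsink: bystander: finned aluminium heat sink 50 x 60 x 28 mm on the bench beyond the work. Origin: centre of its underside
Mind the look-alikes: they are no part of the job. Leave any red look-alike of the coil_loose alone.

How it is judged:
By the outcome, as a careful person would: the job done as asked, in the order asked, and still so for the second after the job is handed in, while the arm keeps its last pose, push and grip.
It also fails if it takes over 53 s, if anything falls off the work surface, if the arm or the gripper's body presses on something with over 40 N, if the wrist force passes 120 N, or if a joint passes its speed limit or range.

## Robot

A 6-joint arm with a two-finger parallel gripper is mounted at the origin on the work surface. World frame = base frame: x ahead of the robot, y to its left, z up, the work surface at z = 0. Lengths are in m, angles in degrees, forces in N, time in s.
With the tool pointing down it reaches from about 0.35 to 0.875 m from the base axis. Payload 4.2 kg.
Tool frame: the origin (TCP) lies midway between the tips of the shut fingers; the grasp point (between the pads) lies 19 mm behind it; z points along the fingers, y is the direction in which the jaws open and shut (so a half turn about z gives the same grasp; the last joint's range is limited). The gripper opens to 87 mm and grips with 3 to 60 N. Pads are 19 mm wide; open, the fingers measure 117 mm over their backs; the gripper's body (75 mm by 190 mm) begins 51 mm behind the grasp point.
Start: joints at [-59.782, 22.042, 0.453, 0, -68.411, -14.817], TCP at [0.166, -0.603, 0.199] pointing down, gripper open.
Joint ranges: [-179.83, 179.83], [-69.29, 118.12], [-61.27, 80.66], [-181.25, 117.63], [-171.15, -9.14], [-177.46, 177.46]. Speed limits (degrees/s): [159.86, 159.86, 180, 180, 180, 180].

## Interface

Orientations are given as a 3x3 rotation matrix whose columns are the frame's x, y, z axes.
In Python, from station import sense, capture, calibration, finish_job gives the robot as it stands.
- The arm moves only by the tool carry_out, never from a script. Its argument "commands" is one flat list of numbers, 6 for each row, row after row: the shift along the tool's x, y, z in mm, then the turn, a rotation vector about the tool's x, y, z in rad. A call has 1 to 5 rows; each row shifts and turns the pose as measured when the row begins, along the tool's axes as they then stand; what a row does not reach is not made up. A row lasts 1/8 s, in which the tool goes at most 62.5 mm and 10.7 degrees, less where a joint would pass 70% of its speed; a pose out of reach is approached as far as the arm can. A call is refused whole if a number of a shift passes 62.5 or a number of a turn 0.188, either way. A call with a gripper value outside its range is refused whole. "grip" is the finger opening in mm, from 0 to 87, set as the call begins (left out, the last holds). The fingers move at their own pace and stop on an object; the grip force is fixed at half the most. Time passes only in rows, so rows that do not move let the fingers close. It gives the time, the measured TCP pose, the force and the opening at its end, in the units of the state.
- sense(): the state, without advancing time (a new reading comes with each control period).
- capture(name): name is "scene" or "top" or "wrist"; returns the picture (420x560x3 uint8, red, green, blue); there is no depth.
- calibration(name): a dict with "fx", "fy", "cx", "cy" (pixels), "dist" ([k1, k2, p1, p2, k3] as OpenCV has them; the pictures are not rectified), "rvec" (rotation vector, rad) and "tvec" (3), from world to camera coordinates, as OpenCV has them. Camera axes: x right, y down, z forward; pixel columns grow to the right and rows downward; lengths in m; the calibration is good to about 2 mm. A picture is of the moment at which its call begins: read the wrist's pose just before it. calibration takes no time and is no camera call; for the wrist camera it gives the pose at the moment of the call.
- finish_job(): hands the job in, once; it reports no verdict.
The state is a dict: "time_s": time; "joints": joint angles; "joint_velocities": joint speeds; "effort": joint torques, N m; "tcp_pos": TCP position; "ee_rot": TCP orientation; "wrist_force": force on the tool from outside, world axes, zero at the start; "moment": the same for the moment, N m; "gripper_width": opening from 0.0 (shut) to 1.0 (fully open).
Only numpy, scipy, OpenCV 4.12 (cv2) and the standard library are available. Lean on these libraries where they do the work, as an engineer would, in place of code of your own. Each camera call takes 0.05 s, during which the arm holds its last target.

## Working session

There is one attempt and no reset: what is moved stays moved. The work goes in short steps, Python scripts to look and compute and a tool call to move; the robot and the scene stay as the last step left them, time stands still between calls to the robot, and variables do not carry over. Pictures are saved under pics/ and viewed, and the job is handed in when it is done.

Besides the shell and the picture viewer there is one more tool, called in YAML: its name, and indented under it one key for each argument. carry_out: Moves the arm, as the interface text tells. Its arguments: {"type":"object","properties":{"commands":{"type":"array"},"grip":{"type":"number"}},"required":["commands"]}

```bash
ls; mkdir -p pics; python3 - <<'E'
from station import sense,capture,calibration
import cv2
s=sense();print(s)
for n in("scene","top"):
    im=capture(n);cv2.imwrite(f"pics/{n}0.png",im[:,:,::-1]);print(calibration(n))
E
```

```text
pics
{'time_s': 0.0, 'joints': array([-5.97820639e+01,  2.20907425e+01,  3.81675701e-01, -2.92460005e-02,
       -6.84110143e+01, -1.48157464e+01]), 'joint_velocities': array([ 0.03010641,  0.01294282,  0.05211169,  0.07674125, -0.0010218 ,
        0.14638474]), 'effort': array([ 6.62284019e-04, -3.90670288e+01,  1.87405139e+01,  4.21999767e+00,
        1.09381479e-02, -1.84273822e-04]), 'tcp_pos': array([ 0.16583875, -0.6019338 ,  0.19807214]), 'ee_rot': array([[-9.64135227e-01, -2.65410717e-01, -6.44641801e-04],
       [-2.65411489e-01,  9.64133051e-01,  2.04986275e-03],
       [ 7.74649253e-05,  2.14744022e-03, -9.99997691e-01]]), 'wrist_force': array([ 0.6487125 , -0.07390799, -0.26220226]), 'moment': array([-0.00300494,  0.04211113, -0.00347092]), 'gripper_width': 0.9943656383445749}
{'fx': 526.0376631623102, 'fy': 526.0376631623102, 'cx': 276.7512516224972, 'cy': 203.24040761672268, 'dist': array([-0.02560972,  0.        ,  0.        ,  0.        ,  0.        ]), 'rvec': array([ 1.95978889,  1.65592127, -0.56896238]), 'tvec': array([-0.07901107, -0.39937109,  1.31982239])}
{'fx': 513.6715156563806, 'fy': 513.6715156563806, 'cx': 281.76036876394204, 'cy': 211.7516914395071, 'dist': array([-0.05132944,  0.        ,  0.        ,  0.        ,  0.        ]), 'rvec': array([ 2.13878163, -2.16177934,  0.16739384]), 'tvec': array([-0.00816204,  0.57970173,  0.8445396 ])}
```

View pics/scene0.png

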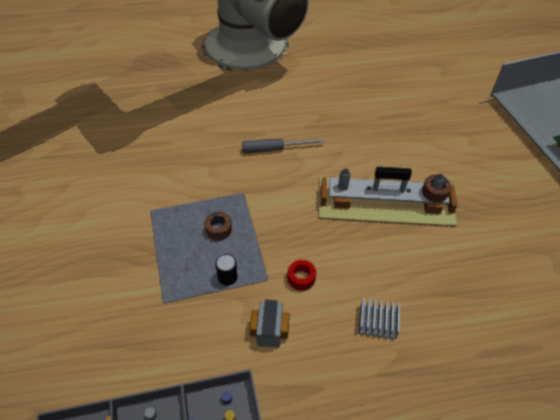

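View pics/top0.png

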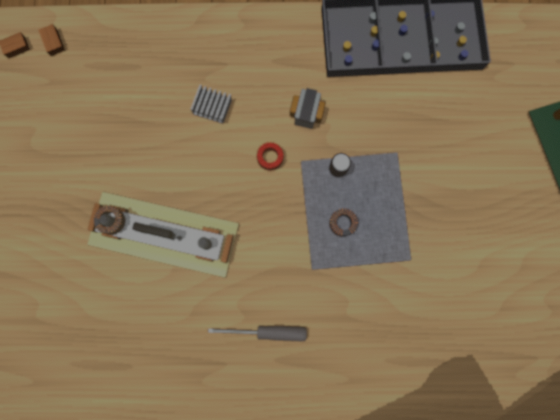

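The scene view shows the brown coil on the mat at about (218,225) and a red ring at (302,274). In the top view, the brown ring is at (344,222) on the mat, the red ring at (270,156), the loaded post at (109,220) and the empty post at (205,243). The brown ring on the mat fits the description of coil_loose, and the red one is the look-alike. I'll confirm this in an enlarged crop.

```bash
cat > h.py <<'E'
import numpy as np,cv2
from station import sense,capture,calibration
def cam(n):
    c=calibration(n);K=np.array([[c['fx'],0,c['cx']],[0,c['fy'],c['cy']],[0,0,1.]])
    return K,c['dist'],c['rvec'],c['tvec']
def back(n,uv,z,C=None):
    K,d,r,t=C or cam(n);uv=np.array(uv,float).reshape(-1,1,2)
    p=cv2.undistortPoints(uv,K,d)[:,0];R=cv2.Rodrigues(r)[0];o=-R.T@t
    D=np.c_[p,np.ones(len(p))]@R
    return o+D*((z-o[2])/D[:,2])[:,None]
def proj(n,P,C=None):
    K,d,r,t=C or cam(n);return cv2.projectPoints(np.array(P,float).reshape(-1,1,3),r,t,K,d)[0][:,0]
E
python3 - <<'E'
from h import *
im=cv2.imread('pics/top0.png')
a=cv2.resize(im[185:285,80:250],None,fx=4.5,fy=4.5,interpolation=cv2.INTER_CUBIC)
b=cv2.resize(im[140:270,240:420],None,fx=4.4,fy=4.4,interpolation=cv2.INTER_CUBIC)
cv2.imwrite('pics/ca.png',a);cv2.imwrite('pics/cb.png',b)
print(back('top',(344,222),.030),back('top',(205,243),.08),back('top',(109,220),.08))
E
```

```text
[[ 0.56218272 -0.1231414   0.03      ]] [[0.52359822 0.11234216 0.08      ]] [[0.56314333 0.27180317 0.08      ]]
```

View pics/ca.png

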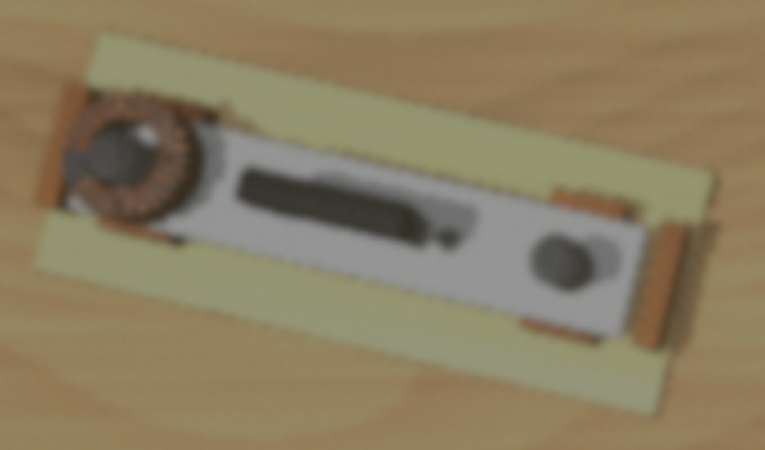

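View pics/cb.png

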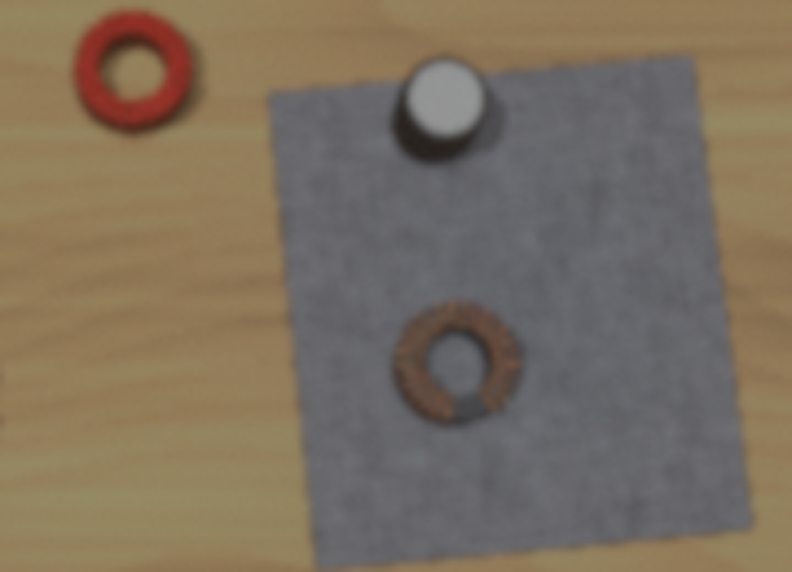

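The crop confirms it: the brown, copper-wound ring with a grey gap, at (344,222) on the mat, is coil_loose, and the red ring at (270,156) is off the mat. The empty post is at about (205,243). I'll fit the carrier and stand pose next, then write the motion planner.

```bash
cat >> h.py <<'E'
from scipy.spatial.transform import Rotation as Ro
def down(yaw): # yaw deg of tool y axis in world, z down
    a=np.radians(yaw);y=np.array([np.cos(a),np.sin(a),0]);z=np.array([0,0,-1.]);return np.c_[np.cross(y,z),y,z]
def plan(pos,yaw,smax=55,tmax=.17,n=None,nd=0):
    s=sense();p=np.array(s['tcp_pos']);R=np.array(s['ee_rot']);pos=np.array(pos,float)
    Rt=down(yaw);rv=Ro.from_matrix(R.T@Rt).as_rotvec();d=(pos-p)*1000
    n=n or int(max(np.ceil(np.linalg.norm(d)/smax),np.ceil(np.linalg.norm(rv)/tmax),1))
    rows=[]
    for k in range(n):
        Rk=R@Ro.from_rotvec(rv*k/n).as_matrix()
        rows.append(list(np.round(Rk.T@d/n,nd))+list(np.round(rv/n,3)))
    print(n,'from',p.round(4),'dist',np.linalg.norm(d).round(1),'turn',np.degrees(rv).round(1),'t',s['time_s'])
    for i in range(0,n,5): print([float(v)+0. for r in rows[i:i+5] for v in r])
E
python3 - <<'E'
from h import *
c=np.array([(105,35),(712,172),(658,413),(37,265)])/4.5+(80,185)
P=back('top',c-.39,.008);print(P.round(4));print([np.linalg.norm(P[i]-P[(i+1)%4]).round(4) for i in range(4)],P.mean(0))
e=P[0]+P[3]-P[1]-P[2];ang=np.degrees(np.arctan2(e[1],e[0]));print('stand x angle',ang)
u=np.array([np.cos(np.radians(ang)),np.sin(np.radians(ang)),0]);c0=P.mean(0);c0[2]=.081
for dd in(-.085,.085):print(c0+dd*u, proj('top',[c0+dd*u]))
plan((.562,-.123,.2),ang+90)
E
```

```text
[[0.6233 0.3085 0.008 ]
 [0.5654 0.064  0.008 ]
 [0.4705 0.0851 0.008 ]
 [0.5308 0.3322 0.008 ]]
[np.float64(0.2512), np.float64(0.0972), np.float64(0.2543), np.float64(0.0955)] [0.54748743 0.19746179 0.008     ]
stand x angle 76.47535675002908
[0.52760902 0.11481889 0.081     ] [[203.42661718 240.51782489]]
[0.56736583 0.28010469 0.081     ] [[103.91992106 217.4362413 ]]
12 from [ 0.1658 -0.602   0.1982] dist 621.6 turn [  0.1   0.1 -61.1] t 0.1
[-42.0, 30.0, 0.0, 0.0, 0.0, -0.089, -45.0, 26.0, 0.0, 0.0, 0.0, -0.089, -47.0, 22.0, 0.0, 0.0, 0.0, -0.089, -49.0, 17.0, 0.0, 0.0, 0.0, -0.089, -50.0, 13.0, 0.0, 0.0, 0.0, -0.089]
[-51.0, 9.0, 0.0, 0.0, 0.0, -0.089, -52.0, 4.0, 0.0, 0.0, 0.0, -0.089, -52.0, -1.0, 0.0, 0.0, 0.0, -0.089, -52.0, -5.0, 0.0, 0.0, 0.0, -0.089, -51.0, -10.0, 0.0, 0.0, 0.0, -0.089]
[-50.0, -14.0, 0.0, 0.0, 0.0, -0.089, -48.0, -19.0, 0.0, 0.0, 0.0, -0.089]
```

carry_out:
  commands: [-42, 30, 0, 0, 0, -0.089, -45, 26, 0, 0, 0, -0.089, -47, 22, 0, 0, 0, -0.089, -49, 17, 0, 0, 0, -0.089, -50, 13, 0, 0, 0, -0.089]
  grip: 87

```text
time_s: 0.72
tcp_pos: [0.3315, -0.3973, 0.1949]
ee_rot: [[-0.751, -0.66, -0.004], [-0.66, 0.751, 0.006], [-0.001, 0.007, -1.0]]
wrist_force: [1.0, -0.2, -0.3]
gripper_width: 1.002
```

carry_out:
  commands: [-51, 9, 0, 0, 0, -0.089, -52, 4, 0, 0, 0, -0.089, -52, -1, 0, 0, 0, -0.089, -52, -5, 0, 0, 0, -0.089, -51, -10, 0, 0, 0, -0.089]

```text
time_s: 1.35
tcp_pos: [0.4978, -0.1865, 0.1943]
ee_rot: [[-0.38, -0.925, -0.006], [-0.925, 0.38, 0.007], [-0.005, 0.008, -1.0]]
wrist_force: [0.8, -0.9, 0.4]
gripper_width: 1.0
```

```bash
python3 - <<'E'
from h import *
plan((.562,-.123,.2),166.5)
E
```

```text
2 from [ 0.4978 -0.1865  0.1943] dist 90.4 turn [ 0.5  0.3 -8.9] t 1.35
[-42.0, -18.0, -3.0, 0.004, 0.003, -0.077, -40.0, -21.0, -3.0, 0.004, 0.003, -0.077]
```

carry_out:
  commands: [-42, -18, -3, 0.004, 0.003, -0.077, -40, -21, -3, 0.004, 0.003, -0.077, 0, 0, 0, 0, 0, 0]

```text
time_s: 1.72
tcp_pos: [0.5653, -0.1173, 0.1987]
ee_rot: [[-0.224, -0.975, -0.003], [-0.975, 0.224, -0.0], [0.001, 0.003, -1.0]]
wrist_force: [0.2, -0.5, -0.2]
gripper_width: 1.0
```

```bash
python3 - <<'E'
from h import *
C=cam('wrist');print(sense()['tcp_pos']);im=capture('wrist');cv2.imwrite('pics/w1.png',im[:,:,::-1])
import pickle;pickle.dump(C,open('w1.pkl','wb'))
print(proj('wrist',[(.5622,-.1231,.03)],C), -cv2.Rodrigues(C[2])[0].T@C[3])
E
```

```text
[ 0.56534983 -0.11729507  0.19870039]
[[282.66072918 185.26780915]] [ 0.55018806 -0.18678796  0.38431186]
```

View pics/w1.png

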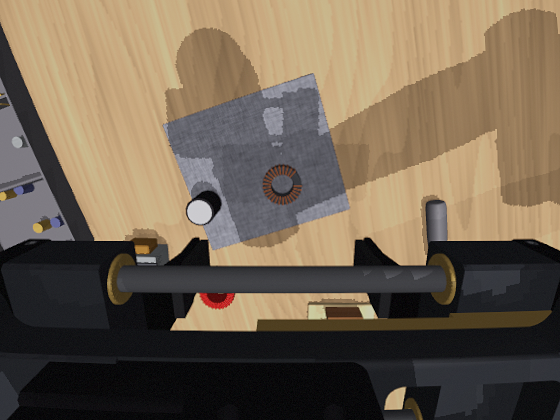

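The wrist view shows the brown coil at (282,185), within 1 px of the prediction. The capacitor is at (201,208), well clear. I'll refine the coil position with a colour mask in both cameras.

```bash
python3 - <<'E'
from h import *
import pickle
for f,n,C,(u,v) in(('w1','wrist',pickle.load(open('w1.pkl','rb')),(282,185)),('top0','top',None,(344,222))):
    im=cv2.imread(f'pics/{f}.png').astype(int);m=((im[:,:,2]-im[:,:,0])>18).astype(np.uint8)
    M=np.zeros_like(m);M[v-26:v+27,u-26:u+27]=m[v-26:v+27,u-26:u+27]
    ys,xs=np.nonzero(M);print(n,len(xs),xs.min(),xs.max(),ys.min(),ys.max())
    h=cv2.convexHull(np.c_[xs,ys].astype(np.int32));(c,s,a)=cv2.fitEllipse(h);print(c,s,a)
    mc=cv2.minEnclosingCircle(h);print(mc,back(n,mc[0],.028,C))
    # hole
    th=np.linspace(0,2*np.pi,60)
E
```

```text
wrist 544 262 301 164 205
(281.62567138671875, 184.45819091796875) (39.11859130859375, 40.538875579833984) 176.78634643554688
((281.1541442871094, 184.48495483398438), 20.598005294799805) [[ 0.56386224 -0.12411354  0.028     ]]
top 354 330 357 208 235
(343.2740783691406, 221.82081604003906) (26.764265060424805, 27.5255126953125) 50.483116149902344
((343.1875, 221.8125), 13.86355209350586) [[ 0.56277885 -0.1219885   0.028     ]]
```

```bash
python3 - <<'E'
from h import *
plan((.563,-.123,.05),166.5,smax=40)
E
```

```text
4 from [ 0.5641 -0.1182  0.1986] dist 148.6 turn [ 0.2 -0.1  0.5] t 1.775
[1.0, 0.0, 37.0, 0.001, 0.0, 0.002, 1.0, 0.0, 37.0, 0.001, 0.0, 0.002, 1.0, 0.0, 37.0, 0.001, 0.0, 0.002, 1.0, 0.0, 37.0, 0.001, 0.0, 0.002]
```

carry_out:
  commands: [1, 0, 37, 0.001, 0, 0.002, 1, 0, 37, 0.001, 0, 0.002, 1, 0, 37, 0.001, 0, 0.002, 1, 0, 36, 0.001, 0, 0.002, 0, 0, 0, 0, 0, 0]
  grip: 75

```text
time_s: 2.4
tcp_pos: [0.5587, -0.1263, 0.0483]
ee_rot: [[-0.241, -0.971, -0.001], [-0.971, 0.241, -0.001], [0.001, 0.001, -1.0]]
wrist_force: [-0.1, -0.7, 0.1]
gripper_width: 0.862
```

```bash
python3 - <<'E'
from h import *
plan((.563,-.123,.009),166.5,smax=18,nd=1)
E
```

```text
3 from [ 0.5587 -0.1263  0.0483] dist 39.6 turn [ 0.1 -0.1 -0.5] t 2.4
[-1.4, -1.1, 13.1, 0.0, 0.0, -0.003, -1.4, -1.1, 13.1, 0.0, 0.0, -0.003, -1.4, -1.1, 13.1, 0.0, 0.0, -0.003]
```

carry_out:
  commands: [-1.4, -1.1, 13, 0, 0, -0.003, -1.4, -1.1, 13, 0, 0, -0.003, -1, -1, 10, 0, 0, 0, 0, 0, 0, 0, 0, 0]

```text
time_s: 2.9
tcp_pos: [0.5654, -0.1241, 0.0139]
ee_rot: [[-0.236, -0.972, 0.006], [-0.972, 0.236, -0.002], [0.0, -0.006, -1.0]]
wrist_force: [-0.6, 0.6, -0.3]
gripper_width: 0.859
```

```bash
python3 - <<'E'
from h import *
plan((.563,-.123,.008),166.5,smax=18,nd=1)
E
```

```text
1 from [ 0.5654 -0.1241  0.0139] dist 6.5 turn [-0.3 -0.  -0.1] t 2.9
[-0.5, 2.7, 5.9, -0.006, 0.0, -0.002]
```

carry_out:
  commands: [-0.5, 2.5, 5, -0.006, 0, 0, 0, 0, 0, 0, 0, 0]

```text
time_s: 3.15
tcp_pos: [0.5635, -0.1229, 0.0091]
ee_rot: [[-0.235, -0.972, 0.001], [-0.972, 0.235, -0.0], [-0.0, -0.001, -1.0]]
wrist_force: [0.3, 0.2, 0.5]
gripper_width: 0.858
```

carry_out:
  commands: [0, 0, 0, 0, 0, 0, 0, 0, 0, 0, 0, 0, 0, 0, 0, 0, 0, 0, 0, 0, 0, 0, 0, 0]
  grip: 44

```text
time_s: 3.65
tcp_pos: [0.5642, -0.1229, 0.01]
ee_rot: [[-0.235, -0.972, 0.002], [-0.972, 0.235, -0.0], [-0.0, -0.002, -1.0]]
wrist_force: [0.8, -0.6, 0.7]
gripper_width: 0.539
```

carry_out:
  commands: [0, 0, 0, 0, 0, 0, 0, 0, 0, 0, 0, 0, 0, 0, 0, 0, 0, 0]
  grip: 20

```text
time_s: 4.03
tcp_pos: [0.5642, -0.1228, 0.01]
ee_rot: [[-0.235, -0.972, 0.002], [-0.972, 0.235, -0.0], [-0.0, -0.002, -1.0]]
wrist_force: [0.1, -0.1, -0.4]
gripper_width: 0.276
```

carry_out:
  commands: [0, 0, -25, 0, 0, 0, 0, 0, -40, 0, 0, 0, 0, 0, -50, 0, 0, 0, 0, 0, -40, 0, 0, 0, 0, 0, 0, 0, 0, 0]

```text
time_s: 4.65
tcp_pos: [0.5634, -0.123, 0.1689]
ee_rot: [[-0.235, -0.972, -0.0], [-0.972, 0.235, -0.0], [0.0, -0.0, -1.0]]
wrist_force: [0.2, 0.9, -0.3]
gripper_width: 0.227
```

```bash
python3 - <<'E'
from h import *
im=capture('wrist');cv2.imwrite('pics/w2.png',im[:,:,::-1]);print(sense())
u=np.array([np.cos(np.radians(76.5)),np.sin(np.radians(76.5)),0])
plan((.5276,.1148,.17),166.5)
E
```

```text
{'time_s': 4.7, 'joints': array([ 3.78761949e+00,  1.87902940e+01, -9.30774352e+00, -2.95215911e-02,
       -6.21476568e+01, -1.74011896e+01]), 'joint_velocities': array([-0.03555757,  2.11838876, -2.86394911, -0.81091237,  0.55048688,
        0.03726603]), 'effort': array([ 8.27358366e-03, -3.60265911e+01,  1.84611672e+01,  4.18118969e+00,
        1.26168554e-03,  1.78275201e-03]), 'tcp_pos': array([ 0.56193115, -0.12279771,  0.16680137]), 'ee_rot': array([[-2.35605381e-01, -9.71839256e-01, -4.30883368e-03],
       [-9.71848437e-01,  2.35606847e-01,  1.71299649e-04],
       [ 8.48714993e-04,  4.22789239e-03, -9.99990702e-01]]), 'wrist_force': array([-0.40349604, -0.76938273, -0.58945829]), 'moment': array([ 0.04024895,  0.14193235, -0.0087824 ]), 'gripper_width': 0.22873009594148477}
5 from [ 0.5619 -0.1228  0.1668] dist 240.1 turn [ 0.2 -0.  -0.1] t 4.7
[-45.0, 18.0, -1.0, 0.001, 0.0, 0.0, -45.0, 18.0, -1.0, 0.001, 0.0, 0.0, -45.0, 18.0, -1.0, 0.001, 0.0, 0.0, -45.0, 18.0, -1.0, 0.001, 0.0, 0.0, -45.0, 18.0, -1.0, 0.001, 0.0, 0.0]
```

View pics/w2.png

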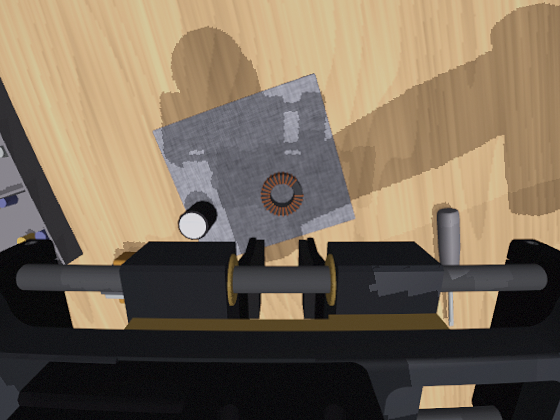

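The gripper closed to 20 mm and the coil is still on the mat at (282,193), so the grasp missed. I'll find out why before trying again.

```bash
python3 - <<'E'
from h import *
C=cam('wrist');s=sense();print(s['tcp_pos'])
R=s['ee_rot'];p=s['tcp_pos']
print('tcp,grasp pt, +-10 y', proj('wrist',[p,p-.019*R[:,2],p+.01*R[:,1],p-.01*R[:,1],(.563,-.123,.030)],C).round(1))
Rc=cv2.Rodrigues(C[2])[0];o=-Rc.T@C[3];print('cam in tool',R.T@(o-p),'cam z in tool',R.T@Rc[2])
for n in('top','scene'):
    im=capture(n);cv2.imwrite(f'pics/{n}2.png',im[:,:,::-1]);print(n,proj(n,[p,p-.019*R[:,2],p-.07*R[:,2]]).round(1))
E
```

```text
[ 0.56193115 -0.12279771  0.16680137]
tcp,grasp pt, +-10 y [[281.8 239.5]
 [281.8 250.6]
 [296.5 239.5]
 [267.  239.5]
 [280.1 195.9]]
cam in tool [ 0.07132297 -0.0002977  -0.18555662] cam z in tool [-2.63035720e-01 -6.56686808e-04  9.64785872e-01]
top [[355.6 210.6]
 [357.6 208.6]
 [363.5 202.8]]
scene [[211.3 169.7]
 [210.2 161.5]
 [207.1 138.1]]
```

View pics/top2.png

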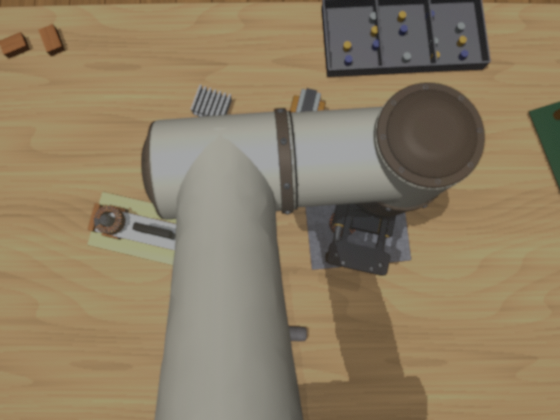

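View pics/scene2.png

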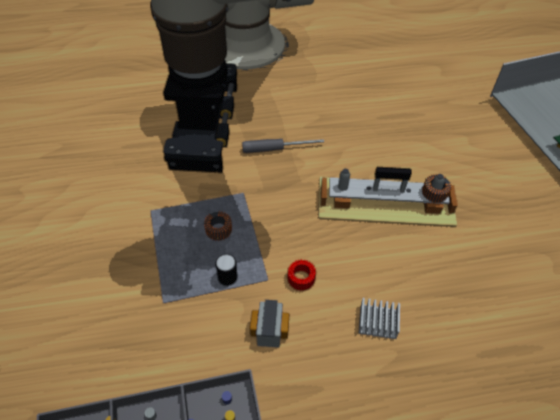

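```bash
python3 - <<'E'
from h import *
s=sense();R=s['ee_rot'];p=s['tcp_pos']
out=[]
for n,(x0,y0) in(('top',(280,60)),('scene',(120,20))):
    im=cv2.imread(f'pics/{n}2.png');im=cv2.resize(im[y0:y0+220,x0:x0+170],None,fx=2.3,fy=2.3,interpolation=cv2.INTER_CUBIC)
    for q,col in((0,(0,255,0)),(-.019,(0,255,255)),(-.07,(255,0,0)),(-.15,(255,0,255))):
        a=proj(n,[p+q*R[:,2],p+q*R[:,2]+.04*R[:,1],p+q*R[:,2]-.04*R[:,1],p+q*R[:,2]+.07*R[:,0]])
        a=((a-(x0,y0))*2.3).astype(int)
        cv2.circle(im,tuple(map(int,a[0])),3,col,-1);cv2.line(im,tuple(map(int,a[1])),tuple(map(int,a[2])),col,1);cv2.line(im,tuple(map(int,a[0])),tuple(map(int,a[3])),(255,255,255),1)
    out.append(im)
cv2.imwrite('pics/o2.png',np.hstack(out))
E
```

```text
(no output)
```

View pics/o2.png

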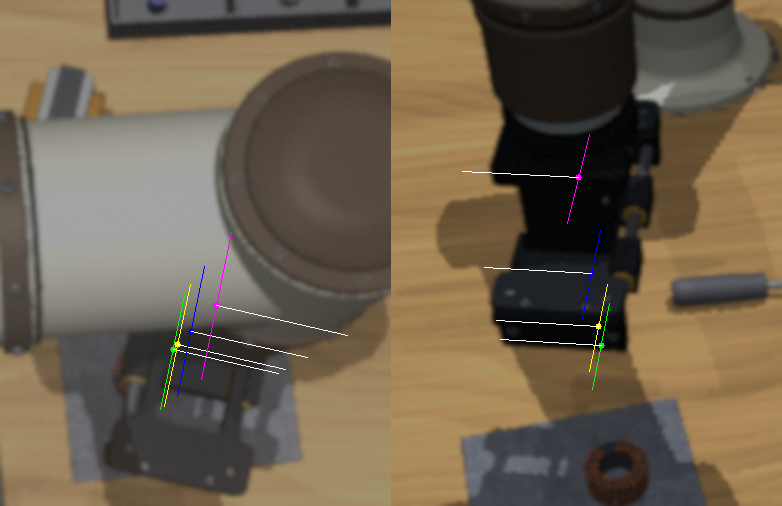

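```bash
python3 - <<'E'
from h import *
import pickle
C1=pickle.load(open('w1.pkl','rb'));C2=cam('wrist')
for f,n,C,(u,v) in(('w1','wrist',C1,(282,185)),('w2','wrist',C2,(282,193)),('scene0','scene',None,(218,225)),('scene2','scene',None,(218,225))):
    im=cv2.imread(f'pics/{f}.png').astype(int);m=((im[:,:,2]-im[:,:,0])>25).astype(np.uint8)
    M=np.zeros_like(m);r=25 if n=='wrist' else 18;M[v-r:v+r,u-r:u+r]=m[v-r:v+r,u-r:u+r]
    ys,xs=np.nonzero(M);h=cv2.convexHull(np.c_[xs,ys].astype(np.int32));mc=cv2.minEnclosingCircle(h)
    print(f,mc,(xs.min(),xs.max(),ys.min(),ys.max()),back(n,mc[0],.025,C).round(4))
    t=np.linspace(0,6.28,80);P=[(.563+.0245*np.cos(a),-.123+.0245*np.sin(a),.03) for a in t]+[(.563+.0245*np.cos(a),-.123+.0245*np.sin(a),.004) for a in t]
    q=proj(n,P,C);print('  expect',q.min(0).round(1),q.max(0).round(1), 'top only',q[:80].min(0).round(1),q[:80].max(0).round(1))
a=cv2.imread('pics/w1.png')[140:260,180:330];b=cv2.imread('pics/w2.png')[140:290,180:380]
a=cv2.resize(a,(390,330));b=cv2.resize(b,(400,330));cv2.imwrite('pics/cmp.png',np.hstack([a,b]))
E
```

```text
w1 ((282.2289733886719, 184.15420532226562), 20.411327362060547) (np.int64(263), np.int64(301), np.int64(164), np.int64(204)) [[ 0.5626 -0.1237  0.025 ]]
  expect [262.1 163.2] [302.  204.8] top only [262.1 165.5] [302.  204.8]
w2 ((281.2829284667969, 193.91102600097656), 22.15569496154785) (np.int64(261), np.int64(303), np.int64(172), np.int64(216)) [[ 0.5588 -0.1244  0.025 ]]
  expect [256.1 172. ] [299.8 217.9] top only [256.1 175.2] [299.8 217.9]
scene0 ((217.474365234375, 223.9700927734375), 13.829473495483398) (np.int64(205), np.int64(230), np.int64(212), np.int64(235)) [[ 0.5642 -0.1247  0.025 ]]
  expect [204.4 210.8] [232.7 241.2] top only [204.4 210.8] [231.9 232.9]
scene2 ((217.2127685546875, 224.59840393066406), 13.8814058303833) (np.int64(205), np.int64(230), np.int64(213), np.int64(237)) [[ 0.5655 -0.1253  0.025 ]]
  expect [204.4 210.8] [232.7 241.2] top only [204.4 210.8] [231.9 232.9]
```

View pics/cmp.png

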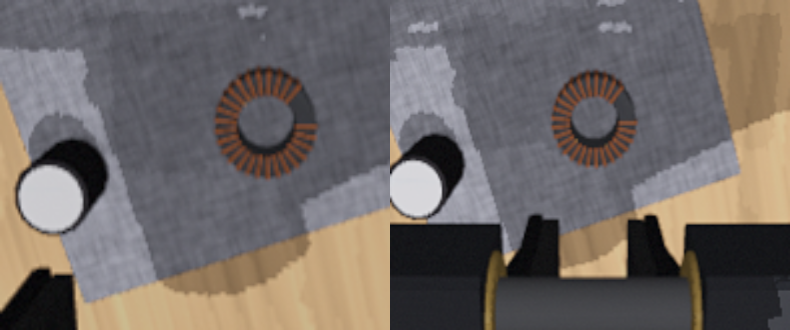

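The coil hasn't moved and both cameras still agree on it, but the fingers never touched it. I'll open, go down again and look at low height before closing.

carry_out:
  commands: [0, 0, 37, 0, 0, 0, 0, 0, 37, 0, 0, 0, 0, 0, 30, 0, 0, 0, 0, 0, 0, 0, 0, 0, 0, 0, 0, 0, 0, 0]
  grip: 75

```text
time_s: 5.42
tcp_pos: [0.5552, -0.1229, 0.0516]
ee_rot: [[-0.236, -0.972, -0.021], [-0.972, 0.236, -0.0], [0.005, 0.021, -1.0]]
wrist_force: [-0.1, 0.4, -0.6]
gripper_width: 0.714
```

```bash
python3 - <<'E'
from h import *
s=sense();C=cam('wrist');im=capture('wrist');cv2.imwrite('pics/w3.png',im[:,:,::-1]);im=capture('scene');cv2.imwrite('pics/s3.png',cv2.resize(im[60:300,100:360],None,fx=2.5,fy=2.5)[:,:,::-1])
print(s['tcp_pos'],s['gripper_width'],sense()['tcp_pos'])
print(proj('wrist',[s['tcp_pos'],(.563,-.123,.03)],C))
plan((.563,-.123,.04),166.5,nd=1)
E
```

```text
[ 0.55518718 -0.12289793  0.05163729] 0.713917691157841 [ 0.5553262  -0.12280217  0.05211297]
[[281.77566745 239.51824775]
 [270.97302221 231.5246735 ]]
1 from [ 0.5553 -0.1228  0.0521] dist 14.3 turn [ 1.1 -0.3 -0.2] t 5.525
[-1.7, -7.7, 12.0, 0.02, -0.005, -0.003]
```

View pics/w3.png

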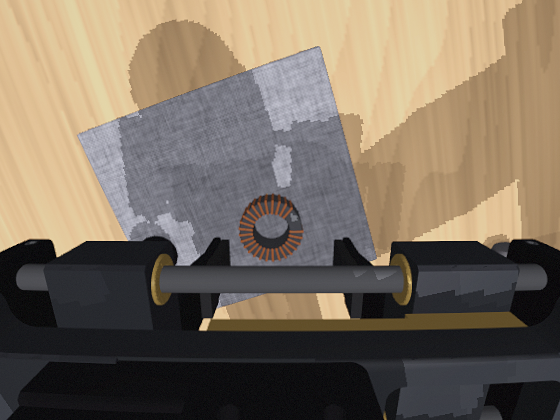

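View pics/s3.png

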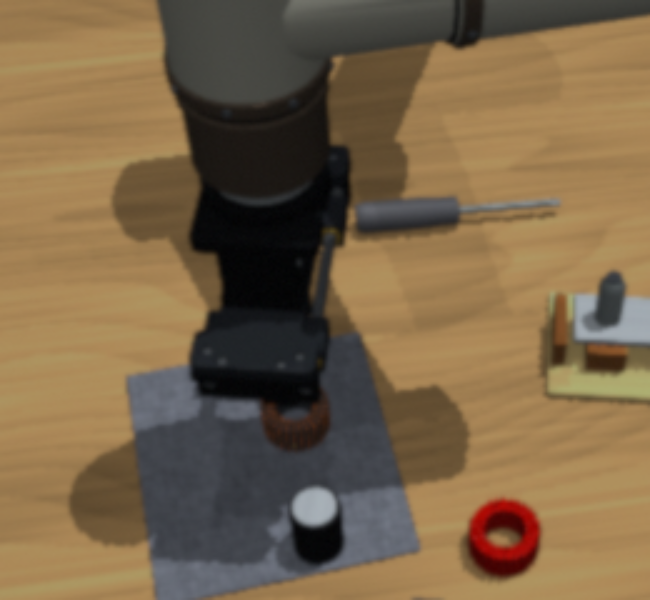

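carry_out:
  commands: [-1.5, -7.5, 14, 0.02, -0.005, 0, 0, 0, 14, 0, 0, 0, 0, 0, 0, 0, 0, 0]

```text
time_s: 5.9
tcp_pos: [0.5651, -0.1231, 0.0265]
ee_rot: [[-0.236, -0.972, 0.007], [-0.972, 0.236, 0.0], [-0.002, -0.007, -1.0]]
wrist_force: [0.1, -0.9, 0.5]
gripper_width: 0.858
```

```bash
python3 - <<'E'
from h import *
s=sense();C=cam('wrist');im=capture('wrist');cv2.imwrite('pics/w4.png',im[:,:,::-1])
print(s['tcp_pos'],s['gripper_width'])
print(proj('wrist',[s['tcp_pos'],(.563,-.123,.03)],C))
plan((.563,-.123,.008),166.5,smax=10,nd=1)
E
```

```text
[ 0.56512194 -0.12310931  0.02646961] 0.8584656937768287
[[281.73193418 239.51247462]
 [284.84336575 240.88586268]]
2 from [ 0.5658 -0.1231  0.0272] dist 19.4 turn [-0.5  0.1 -0.1] t 5.95
[0.3, 1.5, 9.6, -0.004, 0.001, -0.001, 0.3, 1.4, 9.6, -0.004, 0.001, -0.001]
```

View pics/w4.png

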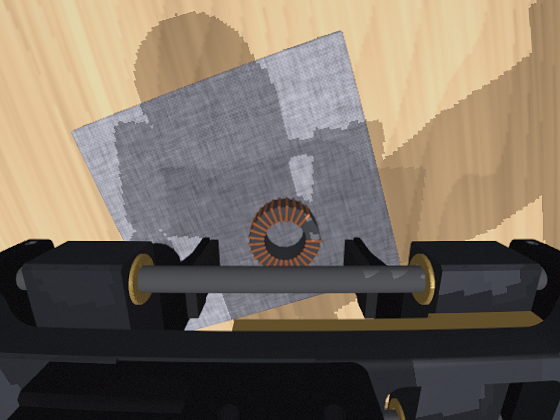

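carry_out:
  commands: [0.5, 1.5, 9.5, -0.004, 0, 0, 0.5, 1.5, 9, -0.004, 0, 0, 0, 0, 0, 0, 0, 0]

```text
time_s: 6.32
tcp_pos: [0.5631, -0.1234, 0.0084]
ee_rot: [[-0.236, -0.972, 0.002], [-0.972, 0.236, 0.002], [-0.002, -0.001, -1.0]]
wrist_force: [-0.4, 0.3, 0.5]
gripper_width: 0.858
```

carry_out:
  commands: [0, 0, 0, 0, 0, 0, 0, 0, 0, 0, 0, 0, 0, 0, 0, 0, 0, 0, 0, 0, 0, 0, 0, 0]
  grip: 48

```text
time_s: 6.82
tcp_pos: [0.5636, -0.1235, 0.0088]
ee_rot: [[-0.235, -0.972, 0.003], [-0.972, 0.235, 0.002], [-0.003, -0.002, -1.0]]
wrist_force: [1.2, -0.8, 0.9]
gripper_width: 0.571
```

```bash
python3 - <<'E'
from h import *
s=sense();C=cam('wrist');im=capture('wrist');cv2.imwrite('pics/w5.png',im[:,:,::-1])
print(s['tcp_pos'],s['gripper_width'],s['wrist_force'],s['effort'])
print(proj('wrist',[s['tcp_pos'],(.563,-.123,.03)],C))
E
```

```text
[ 0.56359212 -0.12345666  0.0088054 ] 0.5708950113320475 [ 1.17283336 -0.77995639  0.86331011] [-1.47233281e-03 -3.95785868e+01  1.33788130e+01  3.01086947e+00
  1.78859232e-02  1.48195213e-04]
[[281.73426145 239.49266496]
 [282.83536913 252.60834078]]
```

View pics/w5.png

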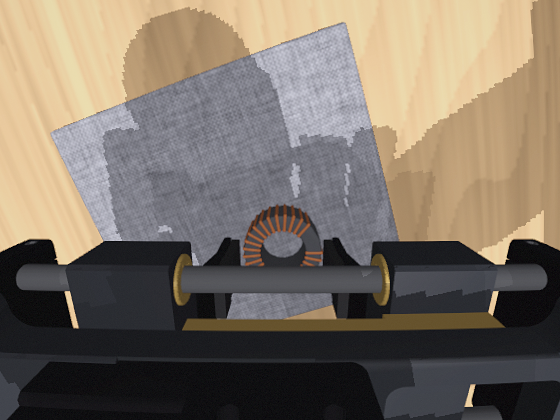

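The view shows the coil at about (283,243), centred between the fingers, with an opening of about 50 mm. I'll close gradually and watch the width.

carry_out:
  commands: [0, 0, 0, 0, 0, 0, 0, 0, 0, 0, 0, 0, 0, 0, 0, 0, 0, 0]
  grip: 40

```text
time_s: 7.25
tcp_pos: [0.5636, -0.1234, 0.0089]
ee_rot: [[-0.235, -0.972, 0.003], [-0.972, 0.235, 0.002], [-0.003, -0.002, -1.0]]
wrist_force: [0.3, 0.3, -0.9]
gripper_width: 0.464
```

```bash
python3 - <<'E'
from h import *
s=sense();C=cam('wrist');im=capture('wrist');cv2.imwrite('pics/w6.png',im[:,:,::-1])
print(s['tcp_pos'],s['gripper_width'],s['wrist_force'],s['effort'])
E
```

```text
[ 0.56364895 -0.12343316  0.00894969] 0.463917319722412 [ 0.32724247  0.29211739 -0.9035987 ] [-1.73700414e-04 -3.96110988e+01  1.33910599e+01  3.01327966e+00
  1.86583068e-02  2.52068385e-04]
```

View pics/w6.png

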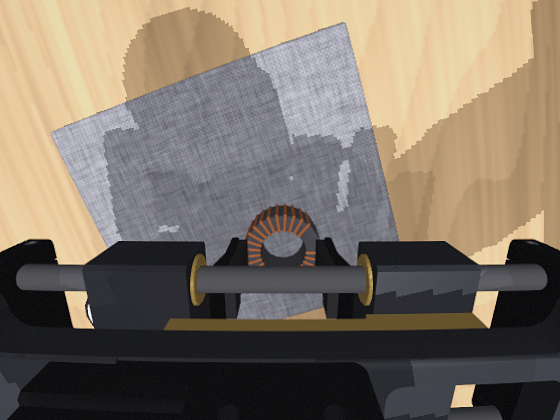

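```bash
python3 - <<'E'
import cv2,numpy as np
a=[cv2.resize(cv2.imread(f'pics/w{k}.png')[190:330,220:350],None,fx=3,fy=4,interpolation=cv2.INTER_CUBIC) for k in(5,6)]
cv2.imwrite('pics/z56.png',np.hstack(a))
E
```

```text
(no output)
```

View pics/z56.png

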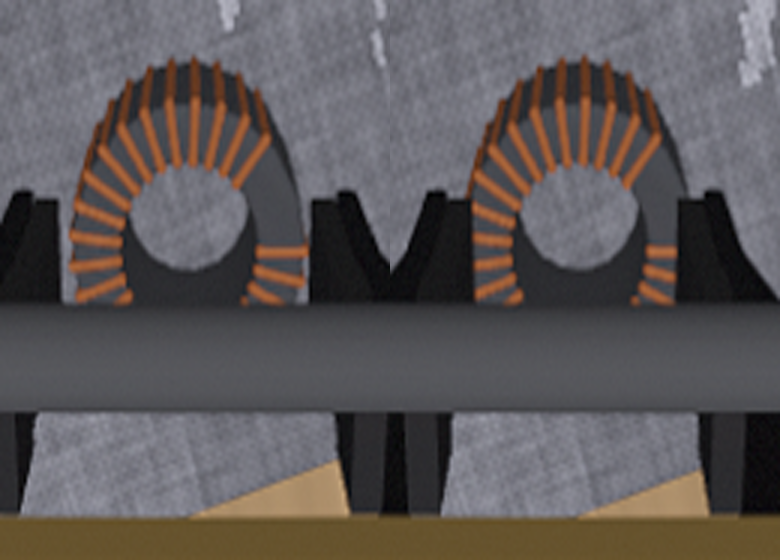

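The crops show the fingers sliding over the coil's top face and hiding it. The finger ends seem to sit higher than the reported TCP suggests, by about 20 mm. I'll open and feel my way down in small steps, watching the force.

carry_out:
  commands: [0, 0, 0, 0, 0, 0, 0, 0, 0, 0, 0, 0, 0, 0, 0, 0, 0, 0, 0, 0, 3, 0, 0, 0, 0, 0, 0, 0, 0, 0]
  grip: 75

```text
time_s: 7.92
tcp_pos: [0.5636, -0.1234, 0.0056]
ee_rot: [[-0.235, -0.972, 0.003], [-0.972, 0.235, 0.002], [-0.003, -0.002, -1.0]]
wrist_force: [0.9, 0.6, -0.2]
gripper_width: 0.848
```

carry_out:
  commands: [0, 0, 3, 0, 0, 0, 0, 0, 0, 0, 0, 0]

```text
time_s: 8.18
tcp_pos: [0.5635, -0.1234, 0.0023]
ee_rot: [[-0.235, -0.972, 0.002], [-0.972, 0.235, 0.002], [-0.003, -0.002, -1.0]]
wrist_force: [-0.0, -0.1, -0.3]
gripper_width: 0.86
```

carry_out:
  commands: [0, 0, 3, 0, 0, 0, 0, 0, 0, 0, 0, 0]

```text
time_s: 8.43
tcp_pos: [0.5635, -0.1234, -0.001]
ee_rot: [[-0.235, -0.972, 0.002], [-0.972, 0.235, 0.002], [-0.003, -0.002, -1.0]]
wrist_force: [-0.4, -0.0, 0.5]
gripper_width: 0.865
```

The reported TCP is 5 mm below the mat surface with no contact force, so the offset is real. I'll continue down.

carry_out:
  commands: [0, 0, 4, 0, 0, 0, 0, 0, 0, 0, 0, 0]

```text
time_s: 8.68
tcp_pos: [0.5635, -0.1234, -0.0052]
ee_rot: [[-0.235, -0.972, 0.002], [-0.972, 0.235, 0.002], [-0.003, -0.002, -1.0]]
wrist_force: [0.1, -0.0, -0.1]
gripper_width: 0.868
```

carry_out:
  commands: [0, 0, 4, 0, 0, 0, 0, 0, 0, 0, 0, 0]

```text
time_s: 8.93
tcp_pos: [0.5635, -0.1234, -0.0096]
ee_rot: [[-0.235, -0.972, 0.002], [-0.972, 0.235, 0.002], [-0.003, -0.002, -1.0]]
wrist_force: [0.1, -0.2, 1.5]
gripper_width: 0.86
```

```bash
python3 - <<'E'
from h import *
s=sense();C=cam('wrist');im=capture('wrist');cv2.imwrite('pics/w7.png',cv2.resize(im[190:330,200:370],None,fx=4,fy=4,interpolation=cv2.INTER_CUBIC)[:,:,::-1])
print(s['tcp_pos'],s['gripper_width'],s['wrist_force'])
# FK geometry unknown; print joints
print(s['joints'])
E
```

```text
[ 0.56349162 -0.12338048 -0.00958602] 0.8598276490472357 [ 0.09587209 -0.23822118  1.46250125]
[  3.66819338  30.53971282 -20.19329038  -0.17073996 -39.12912419
 -17.15299992]
```

View pics/w7.png

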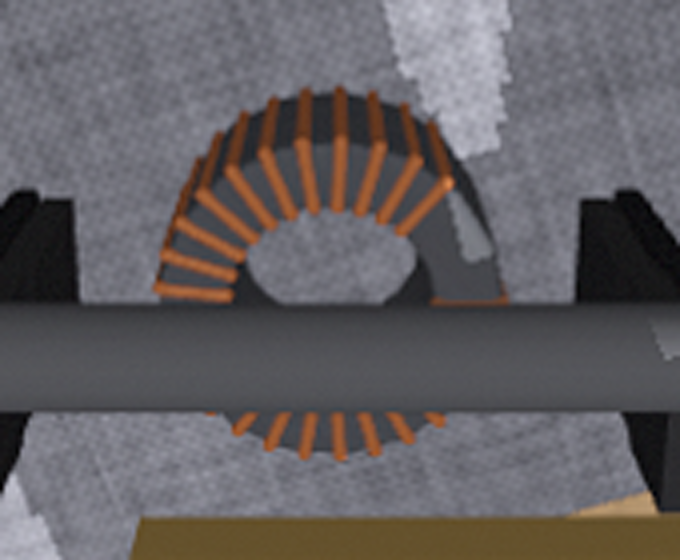

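The coil is centred between the fingers at about (283,265) full-frame. The fingers passed over the coil at a reported 9 mm, so they end at least 21 mm above the reported TCP. One more small step, then close.

carry_out:
  commands: [0, 0, 3, 0, 0, 0, 0, 0, 0, 0, 0, 0]

```text
time_s: 9.22
tcp_pos: [0.5638, -0.1234, -0.0125]
ee_rot: [[-0.235, -0.972, 0.003], [-0.972, 0.235, 0.002], [-0.003, -0.002, -1.0]]
wrist_force: [0.9, -0.5, -0.6]
gripper_width: 0.864
```

carry_out:
  commands: [0, 0, 0, 0, 0, 0, 0, 0, 0, 0, 0, 0, 0, 0, 0, 0, 0, 0, 0, 0, 0, 0, 0, 0, 0, 0, 0, 0, 0, 0]
  grip: 40

```text
time_s: 9.85
tcp_pos: [0.5638, -0.1234, -0.0123]
ee_rot: [[-0.235, -0.972, 0.003], [-0.972, 0.235, 0.002], [-0.003, -0.003, -1.0]]
wrist_force: [-0.4, 0.4, -0.4]
gripper_width: 0.538
```

```bash
python3 - <<'E'
from h import *
s=sense();C=cam('wrist');im=capture('wrist');cv2.imwrite('pics/w8.png',cv2.resize(im[190:330,200:370],None,fx=4,fy=4,interpolation=cv2.INTER_CUBIC)[:,:,::-1])
print(s['tcp_pos'],s['gripper_width'],s['wrist_force'])
E
```

```text
[ 0.56380343 -0.12340289 -0.01231012] 0.5380765499289972 [-0.36245433  0.43544086 -0.35028327]
```

View pics/w8.png

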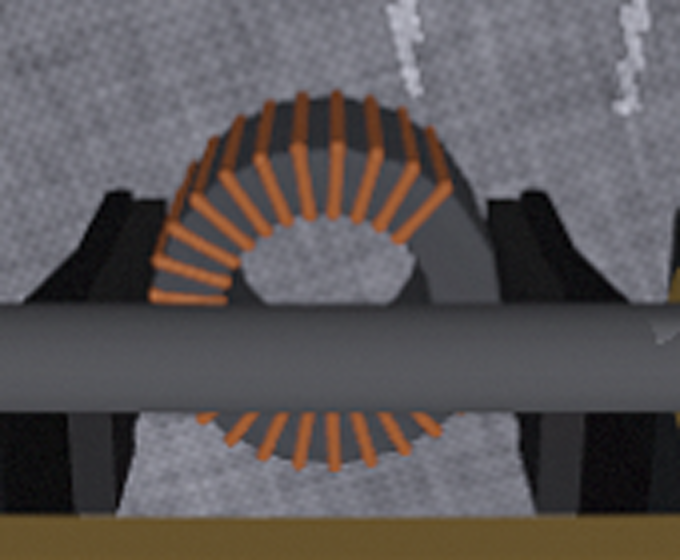

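carry_out:
  commands: [0, 0, 0, 0, 0, 0, 0, 0, 0, 0, 0, 0, 0, 0, 0, 0, 0, 0]
  grip: 40

```text
time_s: 10.28
tcp_pos: [0.5638, -0.1234, -0.0123]
ee_rot: [[-0.235, -0.972, 0.003], [-0.972, 0.235, 0.002], [-0.003, -0.002, -1.0]]
wrist_force: [-0.5, -0.4, 0.2]
gripper_width: 0.54
```

Gripped: the width has stalled at 0.54 against a target of 0.46. Lifting.

carry_out:
  commands: [0, 0, -20, 0, 0, 0, 0, 0, -40, 0, 0, 0, 0, 0, -50, 0, 0, 0, 0, 0, -45, 0, 0, 0, 0, 0, 0, 0, 0, 0]

```text
time_s: 10.9
tcp_pos: [0.562, -0.1236, 0.1449]
ee_rot: [[-0.236, -0.972, -0.002], [-0.972, 0.236, 0.002], [-0.002, 0.003, -1.0]]
wrist_force: [0.3, 0.9, -2.2]
gripper_width: 0.543
```

```bash
python3 - <<'E'
from h import *
import pickle
s=sense();C=cam('wrist');im=capture('wrist');cv2.imwrite('pics/w9.png',im[:,:,::-1])
pickle.dump((C,s['tcp_pos'],s['ee_rot']),open('w9.pkl','wb'))
print(s['tcp_pos'],s['gripper_width'],s['wrist_force'])
# expected rings
R=s['ee_rot'];p=s['tcp_pos'];b=p-.0163*R[:,2]
t=np.linspace(0,6.283,60);im=cv2.imread('pics/w9.png');im=cv2.resize(im[180:340,180:380],None,fx=4,fy=4,interpolation=cv2.INTER_CUBIC)
for h in(0,-.026):
  for r in(.014,.0245):
    q=proj('wrist',[b+h*R[:,2]+r*(np.cos(a)*R[:,0]+np.sin(a)*R[:,1]) for a in t],C)
    cv2.polylines(im,[((q-(180,180)+.5)*4).astype(np.int32)],True,(0,255,0) if h else (255,255,0),1)
cv2.imwrite('pics/w9o.png',im)
plan((.5276,.1148,.15),166.5)
E
```

```text
[ 0.56196385 -0.12362815  0.14492148] 0.5429484492991832 [ 0.34389752  0.87173412 -2.19225426]
5 from [ 0.5601 -0.1234  0.1424] dist 240.5 turn [ 0.5  0.1 -0.2] t 10.95
[-45.0, 18.0, -1.0, 0.002, 0.0, -0.001, -45.0, 18.0, -1.0, 0.002, 0.0, -0.001, -45.0, 18.0, -1.0, 0.002, 0.0, -0.001, -45.0, 18.0, -1.0, 0.002, 0.0, -0.001, -45.0, 17.0, -1.0, 0.002, 0.0, -0.001]
```

View pics/w9o.png

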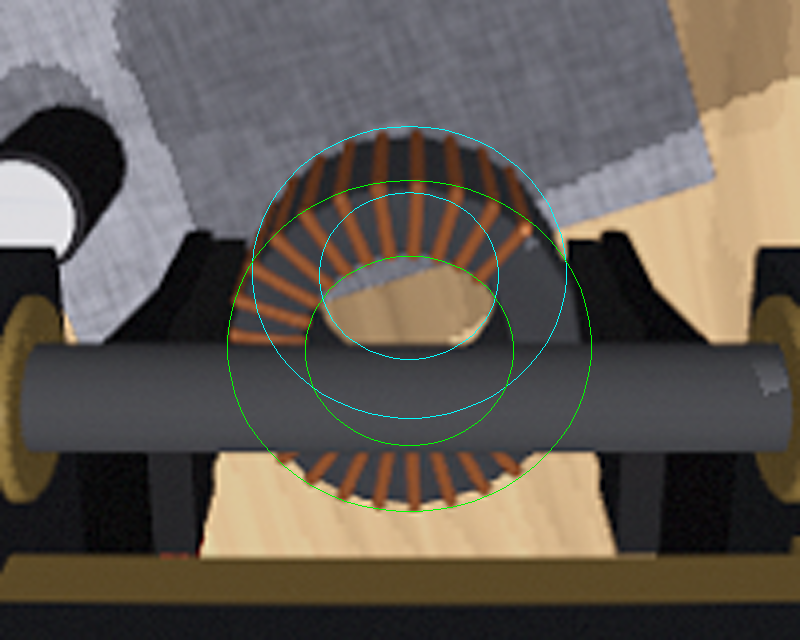

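The coil is held level and matches the model overlay within about 1 mm, with the underside 16 mm above the reported TCP. I'll go above the carrier, slightly past the empty post, to measure it with the wrist camera.

```bash
python3 - <<'E'
from h import *
plan((.538,.158,.165),166.5)
E
```

```text
6 from [ 0.5601 -0.1234  0.1424] dist 283.2 turn [ 0.5  0.1 -0.2] t 10.95
[-45.0, 15.0, -4.0, 0.001, 0.0, -0.001, -45.0, 15.0, -4.0, 0.001, 0.0, -0.001, -45.0, 15.0, -4.0, 0.001, 0.0, -0.001, -45.0, 15.0, -4.0, 0.001, 0.0, -0.001, -45.0, 15.0, -4.0, 0.001, 0.0, -0.001]
[-45.0, 15.0, -4.0, 0.001, 0.0, -0.001]
```

carry_out:
  commands: [-25, 8, -4, 0.001, 0, 0, -45, 15, -4, 0.001, 0, 0, -45, 15, -4, 0.001, 0, 0, -45, 15, -4, 0.001, 0, 0, -45, 15, -4, 0.001, 0, 0]

```text
time_s: 11.58
tcp_pos: [0.5363, 0.094, 0.1528]
ee_rot: [[-0.246, -0.969, -0.022], [-0.969, 0.246, -0.0], [0.006, 0.022, -1.0]]
wrist_force: [0.8, -0.4, -1.0]
gripper_width: 0.542
```

```bash
python3 - <<'E'
from h import *
plan((.538,.158,.165),166.5)
E
```

```text
2 from [0.5363 0.094  0.1528] dist 65.1 turn [ 1.2 -0.3 -0.7] t 11.575
[-31.0, 7.0, -6.0, 0.011, -0.003, -0.006, -31.0, 7.0, -6.0, 0.011, -0.003, -0.006]
```

carry_out:
  commands: [-31, 7, -6, 0.011, -0.003, -0.006, -25, 6, -6, 0.011, -0.003, -0.006, 0, 0, 0, 0, 0, 0]

```text
time_s: 11.95
tcp_pos: [0.5333, 0.1553, 0.1585]
ee_rot: [[-0.23, -0.973, -0.01], [-0.973, 0.23, -0.004], [0.006, 0.009, -1.0]]
wrist_force: [0.5, -0.0, -1.7]
gripper_width: 0.537
```

```bash
python3 - <<'E'
from h import *
import pickle
s=sense();C=cam('wrist');im=capture('wrist');cv2.imwrite('pics/w10.png',im[:,:,::-1])
pickle.dump((C,s['tcp_pos'],s['ee_rot']),open('w10.pkl','wb'))
print(s['tcp_pos'],s['gripper_width'],s['joint_velocities'].round(1))
print(proj('wrist',[(.5276,.1148,.08),(.5276,.1148,.036)],C))
E
```

```text
[0.53334633 0.1553118  0.15850728] 0.5368916609824483 [-0.7  0.9 -2.2 -0.4 -0.4 -0. ]
[[276.70584246 166.10194164]
 [276.97065587 161.41463997]]
```

View pics/w10.png

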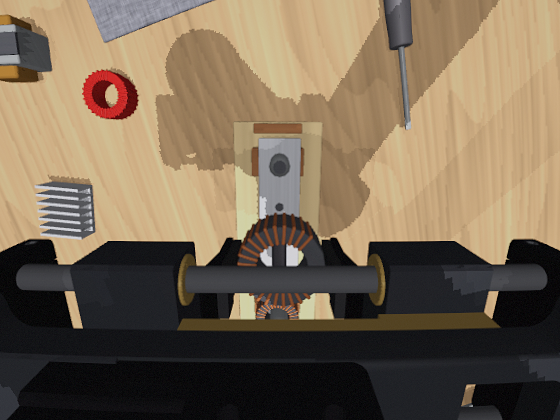

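The empty post is visible at about (279,165), close to the predicted (277,166). The carrier is aligned with the image's vertical axis. Zooming in to measure.

```bash
python3 - <<'E'
from h import *
im=cv2.imread('pics/w10.png');a=cv2.resize(im[110:220,225:335],None,fx=5.4,fy=5.4,interpolation=cv2.INTER_CUBIC);cv2.imwrite('pics/w10z.png',a)
E
```

```text
(no output)
```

View pics/w10z.png

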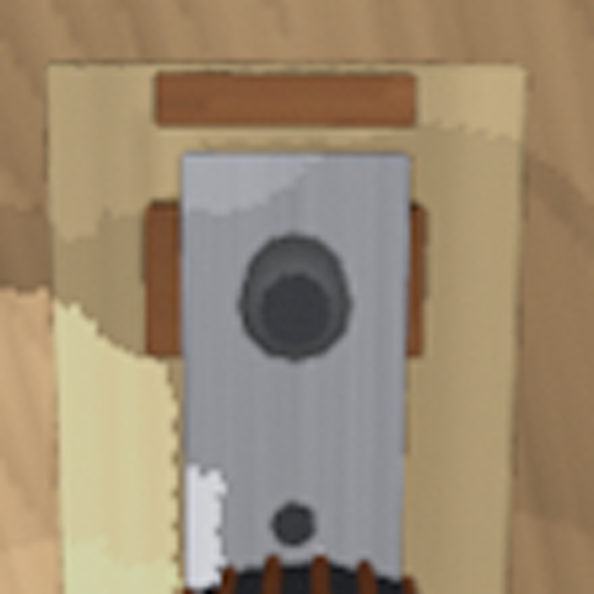

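```bash
python3 - <<'E'
from h import *
import pickle
C,p,R=pickle.load(open('w10.pkl','rb'))
f=lambda x,y:(225+x/5.4-.4,110+y/5.4-.4)
t=back('wrist',[f(295,310)],.08,C)[0];foot=back('wrist',[f(295,285)],.045,C)[0]
c=back('wrist',[f(182,155),f(410,155)],.036,C);st=back('wrist',[f(47,67),f(526,67)],.008,C)
pl=back('wrist',[f(182,155),f(184,500),f(410,155),f(403,500)],.036,C)
print('tip',t,'foot~',foot);print('plate w',np.linalg.norm(c[0]-c[1]),c.mean(0));print('stand w',np.linalg.norm(st[0]-st[1]),st.mean(0))
for v in(c[1]-c[0],st[1]-st[0],pl[1]-pl[0],pl[3]-pl[2]):print(np.degrees(np.arctan2(v[1],v[0])))
u=(c[1]-c[0])/np.linalg.norm(c[1]-c[0]);ax=np.array([-u[1],u[0],0]);ax*=np.sign(ax[1]);print('ax',ax,'post from plate end',c.mean(0)+.025*ax)
print('post in tool',(R.T@(t-p)))
print(proj('top',[t]),proj('scene',[t,t-[0,0,.044]]))
E
```

```text
tip [0.52557575 0.11611915 0.08      ] foot~ [0.52534304 0.1154554  0.045     ]
plate w 0.04342241039188673 [0.51961665 0.09240131 0.036     ]
stand w 0.09833144928486515 [0.51741693 0.07525207 0.008     ]
166.6552230994664
166.66955023418762
75.91652428092692
76.40932831686729
ax [ 0.23081021  0.97299879 -0.        ] post from plate end [0.5253869  0.11672628 0.036     ]
post in tool [ 0.03943996 -0.00215595  0.07873805]
[[202.70802351 241.81777158]] [[346.08278936 171.19228108]
 [343.48283993 186.94111025]]
```

Two methods agree: the post is at (0.5255, 0.1163) and the jaw yaw is 166.6°. Next, move over the post.

```bash
python3 - <<'E'
from h import *
plan((.5255,.1163,.12),166.6,smax=15,nd=1)
E
```

```text
4 from [0.5329 0.1543 0.158 ] dist 54.3 turn [ 0.6 -0.4  0. ] t 12.0
[9.6, -0.5, 9.6, 0.003, -0.002, 0.0, 9.6, -0.5, 9.5, 0.003, -0.002, 0.0, 9.6, -0.5, 9.5, 0.003, -0.002, 0.0, 9.7, -0.4, 9.5, 0.003, -0.002, 0.0]
```

carry_out:
  commands: [9.6, -0.5, 9.5, 0.003, -0.002, 0, 9.6, -0.5, 9.5, 0.003, -0.002, 0, 9.6, -0.5, 9.5, 0.003, -0.002, 0, 9.6, -0.5, 9.5, 0.003, -0.002, 0, 0, 0, 0, 0, 0, 0]

```text
time_s: 12.62
tcp_pos: [0.5224, 0.1092, 0.1143]
ee_rot: [[-0.237, -0.972, -0.004], [-0.972, 0.237, -0.002], [0.003, 0.004, -1.0]]
wrist_force: [0.4, 0.3, -1.6]
gripper_width: 0.541
```

```bash
python3 - <<'E'
from h import *
plan((.5255,.1163,.085),166.6,smax=12,nd=1)
E
```

```text
3 from [0.5224 0.1092 0.1143] dist 30.3 turn [ 0.2 -0.2 -0.3] t 12.625
[-2.6, -0.5, 9.8, 0.001, -0.001, -0.002, -2.6, -0.5, 9.8, 0.001, -0.001, -0.002, -2.5, -0.5, 9.8, 0.001, -0.001, -0.002]
```

carry_out:
  commands: [-3, -0.5, 10, 0.001, -0.002, -0.002, -2.5, -0.5, 10, 0.001, 0, 0, -2, -0.5, 6, 0, 0, 0, 0, 0, 0, 0, 0, 0]

```text
time_s: 13.12
tcp_pos: [0.5269, 0.1175, 0.0869]
ee_rot: [[-0.234, -0.972, -0.0], [-0.972, 0.234, -0.0], [0.0, -0.0, -1.0]]
wrist_force: [0.4, 0.4, -1.1]
gripper_width: 0.541
```

```bash
python3 - <<'E'
from h import *
s=sense();C=cam('wrist');im=capture('wrist');z=cv2.resize(im[180:340,180:380],None,fx=4,fy=4,interpolation=cv2.INTER_CUBIC)[:,:,::-1].copy()
R=s['ee_rot'];p=s['tcp_pos'];print(p)
t=np.linspace(0,6.283,60)
for r,h,c in((.010,.072,(0,255,0)),(.010,.036,(255,255,0))):
    q=proj('wrist',[(.5255+r*np.cos(a),.1163+r*np.sin(a),h) for a in t],C);cv2.polylines(z,[((q-(180,180)+.5)*4).astype(np.int32)],True,c,1)
cv2.imwrite('pics/w11.png',z)
im=capture('scene');cv2.imwrite('pics/s11.png',cv2.resize(im[110:250,260:480],None,fx=3.5,fy=3.5,interpolation=cv2.INTER_CUBIC)[:,:,::-1])
plan((.5255,.1163,.070),166.6,smax=6,nd=1)
E
```

```text
[0.52685866 0.11754006 0.08688839]
3 from [0.5272 0.1175 0.0875] dist 17.7 turn [-0.1  0.  -0.1] t 13.225
[0.5, 0.4, 5.8, 0.0, 0.0, -0.001, 0.5, 0.4, 5.8, 0.0, 0.0, -0.001, 0.5, 0.4, 5.8, 0.0, 0.0, -0.001]
```

View pics/w11.png

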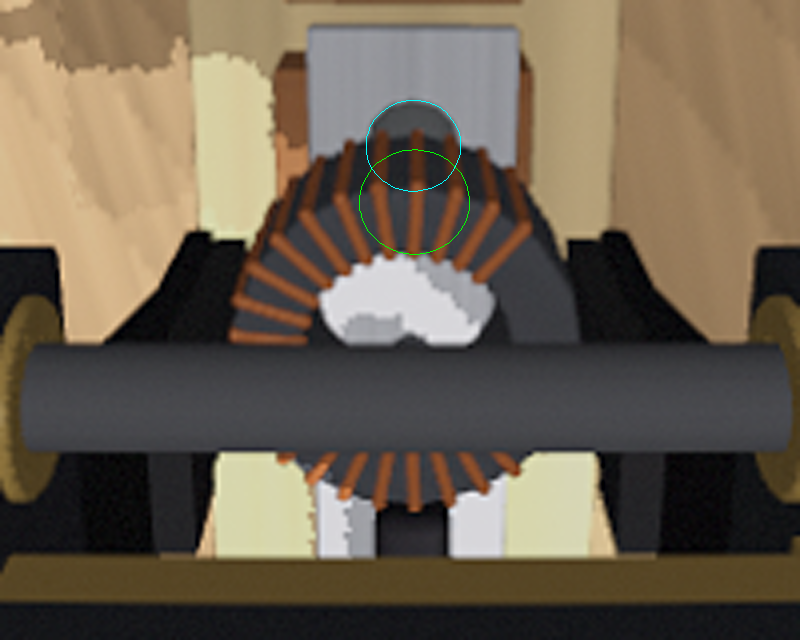

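View pics/s11.png

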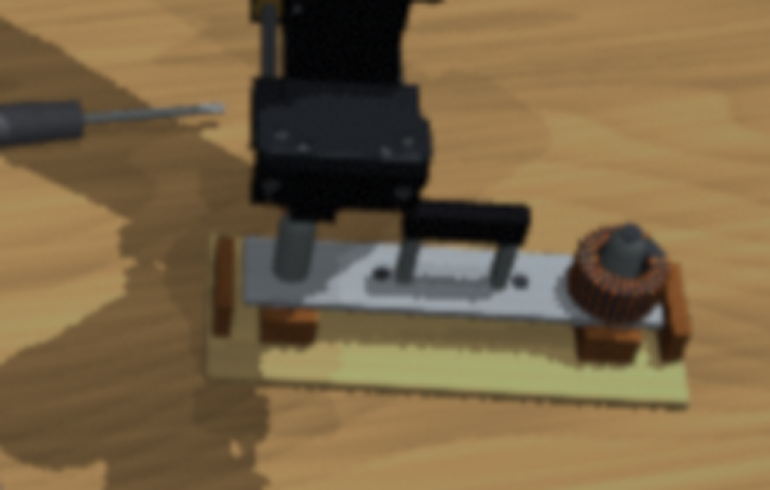

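The post foot visible above the coil matches the model (cyan circle). I'll correct sideways and descend to just above the post tip.

carry_out:
  commands: [0.5, 0.5, 6, 0, 0, 0, 0.5, 0.5, 6, 0, 0, 0, 0.5, 0.3, 4, 0, 0, 0, 0, 0, 0, 0, 0, 0]

```text
time_s: 13.72
tcp_pos: [0.5256, 0.1164, 0.0709]
ee_rot: [[-0.234, -0.972, 0.002], [-0.972, 0.234, 0.001], [-0.001, -0.002, -1.0]]
wrist_force: [0.2, -0.5, -1.1]
gripper_width: 0.544
```

```bash
python3 - <<'E'
from h import *
s=sense();C=cam('wrist');im=capture('wrist');z=cv2.resize(im[180:340,180:380],None,fx=4,fy=4,interpolation=cv2.INTER_CUBIC)[:,:,::-1].copy()
t=np.linspace(0,6.283,60)
for r,h,c in((.010,.072,(0,255,0)),(.010,.036,(255,255,0)),(.006,.08,(255,0,255))):
    q=proj('wrist',[(.5255+r*np.cos(a),.1163+r*np.sin(a),h) for a in t],C);cv2.polylines(z,[((q-(180,180)+.5)*4).astype(np.int32)],True,c,1)
cv2.imwrite('pics/w12.png',z)
plan((.5255,.1163,.058),166.6,smax=6,nd=1)
E
```

```text
3 from [0.5258 0.1165 0.0711] dist 13.1 turn [-0.1  0.1 -0.1] t 13.775
[0.1, 0.1, 4.4, -0.001, 0.0, -0.001, 0.1, 0.1, 4.4, -0.001, 0.0, -0.001, 0.1, 0.1, 4.4, -0.001, 0.0, -0.001]
```

View pics/w12.png

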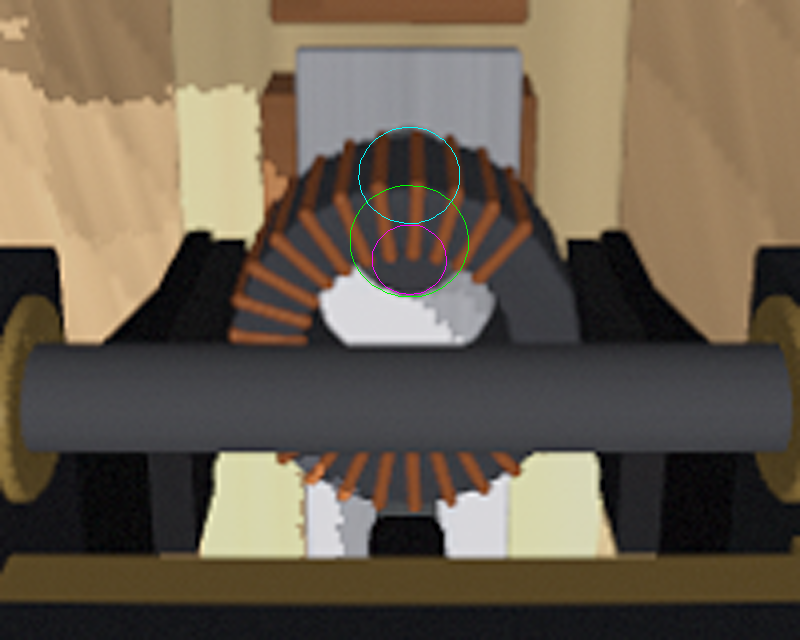

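The post tip appears inside the hole at crop (410,262), and the model circles line up. Descending in small steps.

carry_out:
  commands: [0.2, 0.2, 4, 0, 0, 0, 0, 0, 4, 0, 0, 0, 0, 0, 4, 0, 0, 0, 0, 0, 0, 0, 0, 0]

```text
time_s: 14.28
tcp_pos: [0.5258, 0.1164, 0.0584]
ee_rot: [[-0.234, -0.972, 0.003], [-0.972, 0.234, 0.001], [-0.002, -0.002, -1.0]]
wrist_force: [0.3, 0.9, -2.2]
gripper_width: 0.541
```

```bash
python3 - <<'E'
from h import *
s=sense();im=capture('wrist');z=cv2.resize(im[180:340,180:380],None,fx=4,fy=4,interpolation=cv2.INTER_CUBIC)[:,:,::-1].copy()
cv2.imwrite('pics/w13.png',z)
print(s['wrist_force'],s['moment'])
plan((.5255,.1163,.042),166.6,smax=5,nd=1)
E
```

```text
[ 0.26996485  0.93990699 -2.18112703] [0.01963909 0.09822208 0.043568  ]
4 from [0.526  0.1164 0.0587] dist 16.7 turn [-0.2  0.1 -0.1] t 14.325
[0.1, 0.1, 4.2, -0.001, 0.0, 0.0, 0.1, 0.1, 4.2, -0.001, 0.0, 0.0, 0.1, 0.1, 4.2, -0.001, 0.0, 0.0, 0.1, 0.1, 4.2, -0.001, 0.0, 0.0]
```

View pics/w13.png

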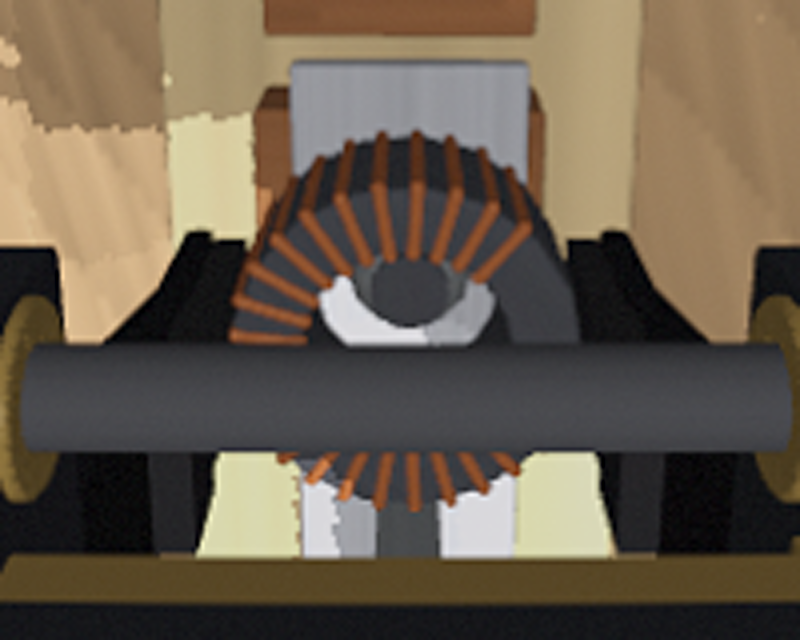

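The post is clearly entering the hole, centred at crop (410,290). Continuing.

carry_out:
  commands: [0, 0.3, 4, -0.001, 0, 0, 0, 0.2, 4, -0.001, 0, 0, 0, 0, 4, 0, 0, 0, 0, 0, 4, 0, 0, 0, 0, 0, 0, 0, 0, 0]

```text
time_s: 14.95
tcp_pos: [0.5255, 0.1166, 0.0415]
ee_rot: [[-0.234, -0.972, 0.001], [-0.972, 0.234, 0.002], [-0.002, -0.001, -1.0]]
wrist_force: [0.2, -0.2, -0.5]
gripper_width: 0.538
```

```bash
python3 - <<'E'
from h import *
plan((.5255,.1163,.026),166.6,smax=5,nd=1);print(sense()['moment'])
E
```

```text
4 from [0.5255 0.1166 0.0415] dist 15.5 turn [-0.   0.1 -0.1] t 14.95
[0.1, 0.0, 3.9, 0.0, 0.0, 0.0, 0.1, 0.0, 3.9, 0.0, 0.0, 0.0, 0.1, 0.0, 3.9, 0.0, 0.0, 0.0, 0.1, 0.0, 3.9, 0.0, 0.0, 0.0]
[-0.02594198  0.02983698  0.0344462 ]
```

carry_out:
  commands: [0, 0, 4, 0, 0, 0, 0, 0, 4, 0, 0, 0, 0, 0, 4, 0, 0, 0, 0, 0, 3, 0, 0, 0, 0, 0, 0, 0, 0, 0]

```text
time_s: 15.58
tcp_pos: [0.5257, 0.1167, 0.0255]
ee_rot: [[-0.234, -0.972, 0.001], [-0.972, 0.234, 0.002], [-0.002, -0.001, -1.0]]
wrist_force: [-0.4, 1.0, -1.5]
gripper_width: 0.545
```

```bash
python3 - <<'E'
from h import *
s=sense();print(s['tcp_pos'],s['moment']);im=capture('wrist');z=cv2.resize(im[180:340,180:380],None,fx=4,fy=4,interpolation=cv2.INTER_CUBIC)[:,:,::-1].copy()
cv2.imwrite('pics/w14.png',z)
im=capture('scene');cv2.imwrite('pics/s14.png',cv2.resize(im[110:250,260:480],None,fx=3.5,fy=3.5,interpolation=cv2.INTER_CUBIC)[:,:,::-1])
E
```

```text
[0.52567473 0.11673246 0.02549467] [ 0.01523997  0.05490618 -0.00549151]
```

View pics/w14.png

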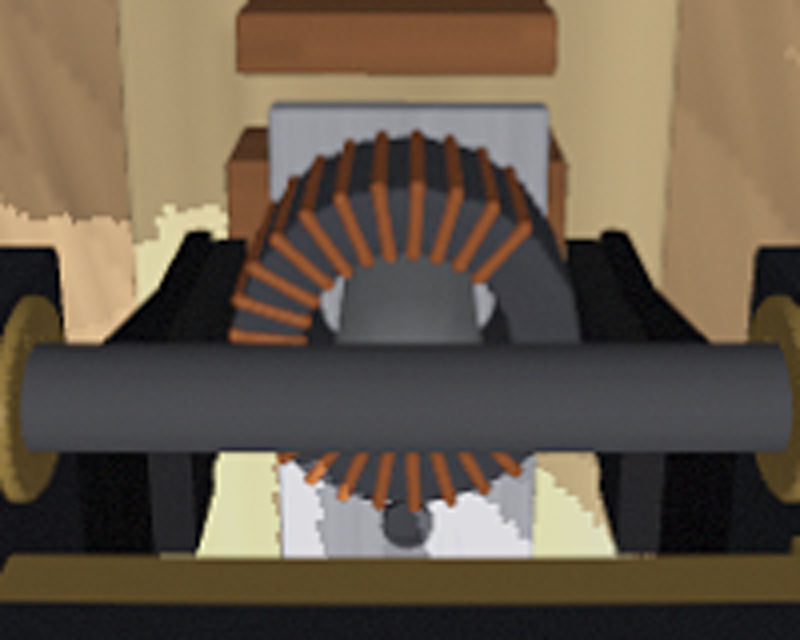

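View pics/s14.png

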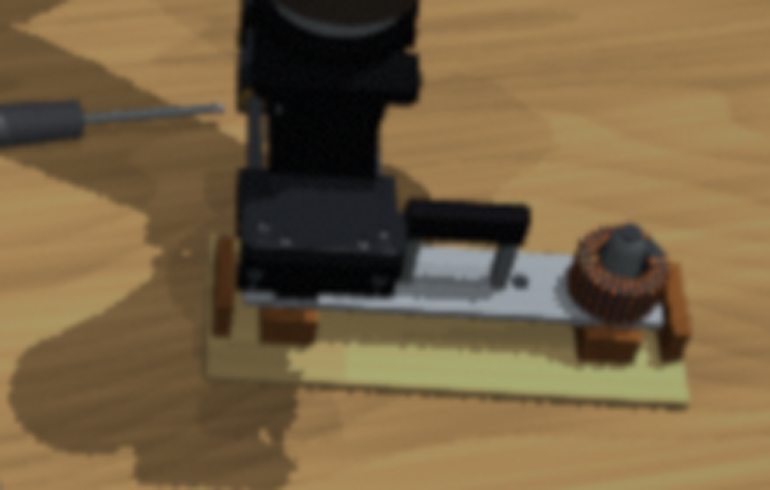

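The coil is well onto the post, with about 6 mm left. I'll use fine steps, watching for contact force (the coil weight currently reads about −1.3 N).

carry_out:
  commands: [0, 0, 2, 0, 0, 0, 0, 0, 0, 0, 0, 0, 0, 0, 1.5, 0, 0, 0, 0, 0, 0, 0, 0, 0]

```text
time_s: 16.18
tcp_pos: [0.5261, 0.1169, 0.0224]
ee_rot: [[-0.233, -0.972, 0.003], [-0.972, 0.233, 0.002], [-0.003, -0.002, -1.0]]
wrist_force: [-0.0, 0.5, -0.6]
gripper_width: 0.544
```

carry_out:
  commands: [0, 0, 1, 0, 0, 0, 0, 0, 0, 0, 0, 0]

```text
time_s: 16.42
tcp_pos: [0.5262, 0.117, 0.0214]
ee_rot: [[-0.233, -0.972, 0.003], [-0.972, 0.233, 0.002], [-0.003, -0.002, -1.0]]
wrist_force: [0.2, -0.4, -1.4]
gripper_width: 0.539
```

carry_out:
  commands: [0, 0, 1, 0, 0, 0, 0, 0, 0, 0, 0, 0]

```text
time_s: 16.68
tcp_pos: [0.5262, 0.117, 0.0203]
ee_rot: [[-0.233, -0.972, 0.003], [-0.972, 0.233, 0.002], [-0.003, -0.002, -1.0]]
wrist_force: [0.4, -0.4, -1.3]
gripper_width: 0.54
```

carry_out:
  commands: [0, 0, 1, 0, 0, 0, 0, 0, 0, 0, 0, 0]

```text
time_s: 16.92
tcp_pos: [0.5264, 0.1171, 0.0197]
ee_rot: [[-0.233, -0.972, 0.003], [-0.972, 0.233, 0.003], [-0.003, -0.002, -1.0]]
wrist_force: [-0.4, 0.8, -0.2]
gripper_width: 0.543
```

carry_out:
  commands: [0, 0, 1, 0, 0, 0, 0, 0, 0, 0, 0, 0]

```text
time_s: 17.18
tcp_pos: [0.5264, 0.1171, 0.0197]
ee_rot: [[-0.233, -0.973, 0.003], [-0.973, 0.233, 0.002], [-0.003, -0.003, -1.0]]
wrist_force: [0.1, 0.2, -1.2]
gripper_width: 0.542
```

carry_out:
  commands: [0, 0, 1, 0, 0, 0, 0, 0, 0, 0, 0, 0]

```text
time_s: 17.42
tcp_pos: [0.5265, 0.1171, 0.0197]
ee_rot: [[-0.232, -0.973, 0.004], [-0.973, 0.232, 0.002], [-0.003, -0.003, -1.0]]
wrist_force: [0.1, 0.2, -1.1]
gripper_width: 0.54
```

The descent stopped at 0.0197, exactly the predicted seating height. Releasing.

carry_out:
  commands: [0, 0, 0, 0, 0, 0, 0, 0, 0, 0, 0, 0, 0, 0, 0, 0, 0, 0, 0, 0, 0, 0, 0, 0]
  grip: 70

```text
time_s: 17.92
tcp_pos: [0.527, 0.1173, 0.0192]
ee_rot: [[-0.232, -0.973, 0.004], [-0.973, 0.232, 0.003], [-0.004, -0.004, -1.0]]
wrist_force: [0.3, 0.5, -0.5]
gripper_width: 0.794
```

carry_out:
  commands: [0, 0, -10, 0, 0, 0, 0, 0, -25, 0, 0, 0, 0, 0, -35, 0, 0, 0, 0, 0, -35, 0, 0, 0, 0, 0, 0, 0, 0, 0]

```text
time_s: 18.55
tcp_pos: [0.5271, 0.1171, 0.1298]
ee_rot: [[-0.232, -0.973, 0.006], [-0.973, 0.232, 0.003], [-0.004, -0.005, -1.0]]
wrist_force: [0.0, -0.7, -0.3]
gripper_width: 0.803
```

```bash
python3 - <<'E'
from h import *
s=sense();C=cam('wrist');im=capture('wrist');cv2.imwrite('pics/w15.png',im[:,:,::-1]);print(s['tcp_pos'],s['gripper_width'])
im=capture('scene');cv2.imwrite('pics/s15.png',cv2.resize(im[110:250,260:480],None,fx=3.5,fy=3.5,interpolation=cv2.INTER_CUBIC)[:,:,::-1])
# carrier centre .085 along axis from post
a=np.radians(76.6);print(np.array([.5255,.1163])+.085*np.array([np.cos(a),np.sin(a)]))
plan((.5452,.199,.14),166.6,smax=40)
E
```

```text
[0.52713821 0.11706764 0.12983694] 0.8029401587781041
[0.54519857 0.19898595]
3 from [0.5249 0.1162 0.1266] dist 86.3 turn [ 0.   0.  -0.1] t 18.65
[-28.0, 0.0, -4.0, 0.0, 0.0, 0.0, -28.0, 0.0, -4.0, 0.0, 0.0, 0.0, -28.0, 0.0, -4.0, 0.0, 0.0, 0.0]
```

View pics/w15.png

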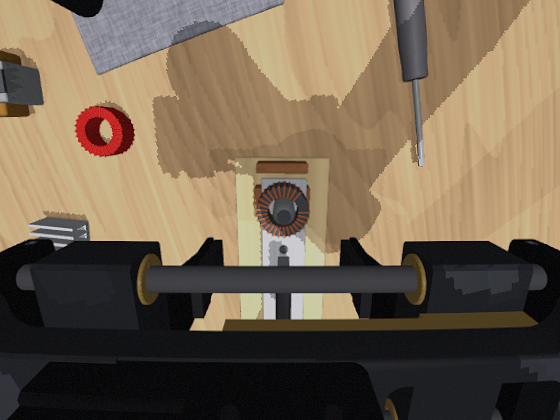

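View pics/s15.png

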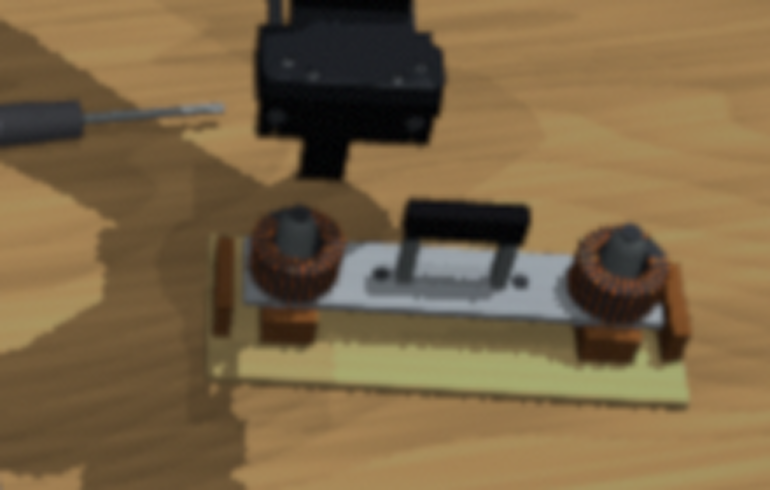

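The coil lies flat on the plate over the post, and the fingers are clear. Next I'll check the predicted handle position against the scene image and move over it.

```bash
python3 - <<'E'
from h import *
a=np.radians(76.6);u=np.array([np.cos(a),np.sin(a),0]);c=np.array([.5452,.199,.081])
for P in(c,c-.032*u+[0,0,.011],c+.032*u+[0,0,.011]):
    print(proj('scene',[P]),(proj('scene',[P])-(260,110))*3.5)
E
```

```text
[[393.54606874 173.27668371]] [[467.4112406  221.46839297]]
[[376.6678967  168.21773805]] [[408.33763846 203.76208317]]
[[412.67462645 170.11941124]] [[534.36119257 210.41793935]]
```

carry_out:
  commands: [-28, 0, -4, 0, 0, 0, -28, 0, -4, 0, 0, 0, -25, 0, -4, 0, 0, 0, 0, 0, 0, 0, 0, 0]
  grip: 50

```text
time_s: 19.15
tcp_pos: [0.5419, 0.197, 0.1346]
ee_rot: [[-0.234, -0.972, -0.008], [-0.972, 0.234, -0.004], [0.006, 0.007, -1.0]]
wrist_force: [-0.3, -0.4, -0.1]
gripper_width: 0.58
```

```bash
python3 - <<'E'
from h import *
s=sense();C=cam('wrist');im=capture('wrist');z=im[:,:,::-1].copy();print(s['tcp_pos'])
a=np.radians(76.6);u=np.array([np.cos(a),np.sin(a),0]);v=np.array([-u[1],u[0],0]);c=np.array([.5452,.199,.092])
q=proj('wrist',[c+.032*i*u+.007*j*v for i,j in((1,1),(1,-1),(-1,-1),(-1,1))],C)
cv2.polylines(z,[(q).round().astype(np.int32)],True,(0,255,0),1);cv2.imwrite('pics/w16.png',z)
plan((.5452,.199,.09),166.6,smax=20,nd=1)
E
```

```text
[0.54191485 0.19701031 0.13460378]
3 from [0.5413 0.1961 0.1343] dist 44.5 turn [ 0.5 -0.4 -0.2] t 19.2
[-1.3, -1.2, 14.7, 0.003, -0.002, -0.001, -1.3, -1.1, 14.7, 0.003, -0.002, -0.001, -1.3, -1.1, 14.8, 0.003, -0.002, -0.001]
```

View pics/w16.png

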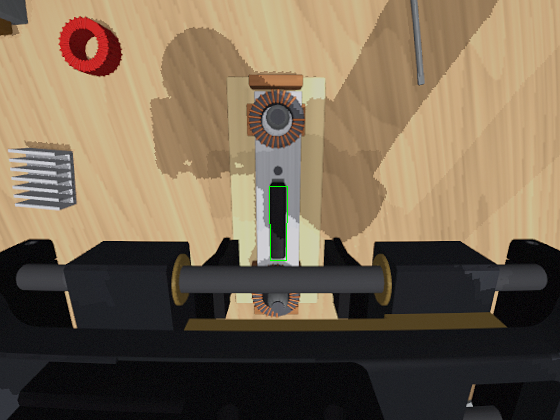

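The handle outline matches the image within about 1 px, and the new coil is still flat. Descending to the handle.

carry_out:
  commands: [-1.5, -1.2, 15, 0.003, -0.002, 0, -1.3, -1.2, 15, 0.003, -0.002, 0, -1.3, -1.2, 15, 0.002, -0.002, 0, 0, 0, 0, 0, 0, 0]

```text
time_s: 19.7
tcp_pos: [0.5426, 0.196, 0.0832]
ee_rot: [[-0.237, -0.971, -0.007], [-0.971, 0.237, -0.004], [0.005, 0.006, -1.0]]
wrist_force: [-0.8, 0.4, -0.1]
gripper_width: 0.575
```

```bash
python3 - <<'E'
from h import *
plan((.5452,.199,.041),166.6,smax=13,nd=1)
E
```

```text
4 from [0.5426 0.196  0.0832] dist 42.4 turn [ 0.3 -0.3 -0.3] t 19.7
[-0.9, -0.5, 10.5, 0.001, -0.001, -0.001, -0.9, -0.5, 10.5, 0.001, -0.001, -0.001, -0.9, -0.5, 10.5, 0.001, -0.001, -0.001, -0.9, -0.5, 10.5, 0.001, -0.001, -0.001]
```

carry_out:
  commands: [-1, -0.6, 10, 0.002, -0.002, -0.002, -1, -0.5, 10, 0.001, -0.001, 0, -1, -0.5, 10, 0.001, -0.001, 0, -0.5, -0.5, 7, 0.001, -0.001, 0, 0, 0, 0, 0, 0, 0]

```text
time_s: 20.32
tcp_pos: [0.5455, 0.1984, 0.0437]
ee_rot: [[-0.236, -0.972, -0.0], [-0.972, 0.236, 0.0], [-0.0, 0.0, -1.0]]
wrist_force: [1.2, 0.2, -0.5]
gripper_width: 0.578
```

```bash
python3 - <<'E'
from h import *
s=sense();C=cam('wrist');im=capture('wrist');z=im[:,:,::-1].copy();print(s['tcp_pos'],s['wrist_force'])
cv2.imwrite('pics/w17.png',z)
im=capture('scene');cv2.imwrite('pics/s17.png',cv2.resize(im[110:250,260:480],None,fx=3.5,fy=3.5,interpolation=cv2.INTER_CUBIC)[:,:,::-1])
plan((.5452,.199,.041),166.6,smax=13,nd=1)
E
```

```text
[0.54546698 0.19838362 0.04369732] [ 1.18249673  0.2425272  -0.49835263]
1 from [0.5459 0.1986 0.0444] dist 3.5 turn [-0.   0.1 -0.3] t 20.425
[-0.2, 0.8, 3.4, -0.001, 0.001, -0.004]
```

View pics/w17.png

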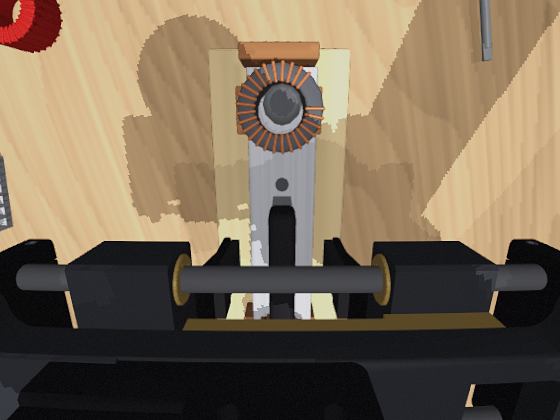

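View pics/s17.png

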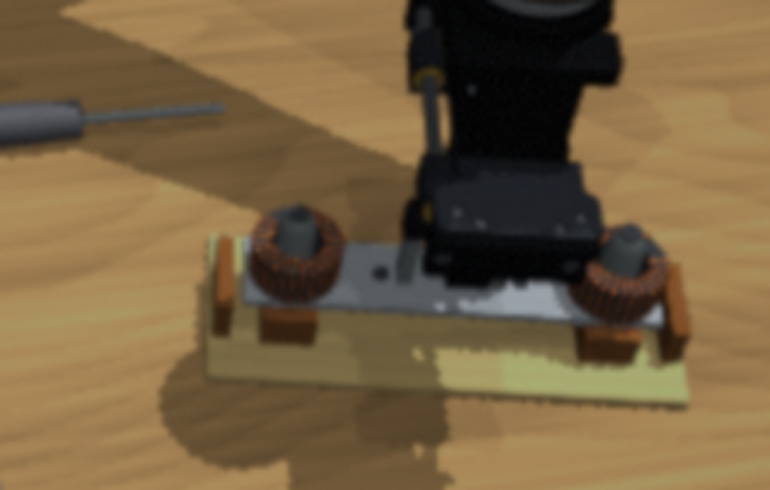

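The handle bar sits between the fingers at about (282,240), and both coils are flat. Going down the last 3 mm, then closing.

carry_out:
  commands: [-0.2, 0.8, 3.5, 0, 0, -0.004, 0, 0, 0, 0, 0, 0]

```text
time_s: 20.68
tcp_pos: [0.5455, 0.1993, 0.0414]
ee_rot: [[-0.232, -0.973, 0.002], [-0.973, 0.232, 0.002], [-0.002, -0.002, -1.0]]
wrist_force: [-0.3, 0.5, 0.3]
gripper_width: 0.575
```

carry_out:
  commands: [0, 0, 0, 0, 0, 0, 0, 0, 0, 0, 0, 0, 0, 0, 0, 0, 0, 0, 0, 0, 0, 0, 0, 0, 0, 0, 0, 0, 0, 0]
  grip: 0

```text
time_s: 21.3
tcp_pos: [0.5457, 0.1995, 0.0419]
ee_rot: [[-0.232, -0.973, 0.003], [-0.973, 0.232, 0.002], [-0.003, -0.002, -1.0]]
wrist_force: [-0.6, 0.3, -0.8]
gripper_width: 0.163
```

carry_out:
  commands: [0, 0, 0, 0, 0, 0, 0, 0, 0, 0, 0, 0, 0, 0, 0, 0, 0, 0]

```text
time_s: 21.68
tcp_pos: [0.5457, 0.1995, 0.0419]
ee_rot: [[-0.232, -0.973, 0.003], [-0.973, 0.232, 0.002], [-0.003, -0.002, -1.0]]
wrist_force: [0.4, 0.7, -0.2]
gripper_width: 0.161
```

The opening is 14.0 mm, which is the bar thickness, so the handle is gripped. Lifting gently.

carry_out:
  commands: [0, 0, -4, 0, 0, 0, 0, 0, -6, 0, 0, 0, 0, 0, -8, 0, 0, 0, 0, 0, -8, 0, 0, 0, 0, 0, 0, 0, 0, 0]

```text
time_s: 22.3
tcp_pos: [0.5433, 0.1983, 0.0671]
ee_rot: [[-0.233, -0.972, -0.003], [-0.972, 0.233, 0.0], [0.0, 0.002, -1.0]]
wrist_force: [-0.2, -0.7, -5.0]
gripper_width: 0.158
```

```bash
python3 - <<'E'
from h import *
s=sense();im=capture('scene');cv2.imwrite('pics/s18.png',cv2.resize(im[90:250,260:480],None,fx=3.5,fy=3.5,interpolation=cv2.INTER_CUBIC)[:,:,::-1])
print(s['wrist_force'],s['moment'],s['gripper_width']);plan((.5457,.1995,.143),166.6,smax=10,nd=1)
E
```

```text
[-0.20101837 -0.6695536  -4.98378428] [0.08041541 0.00329459 0.03899344] 0.1581734803998528
8 from [0.5429 0.1981 0.0666] dist 76.4 turn [ 0.2 -0.1 -0.1] t 22.35
[-0.2, -0.3, -9.5, 0.0, 0.0, 0.0, -0.2, -0.3, -9.5, 0.0, 0.0, 0.0, -0.2, -0.3, -9.5, 0.0, 0.0, 0.0, -0.2, -0.3, -9.5, 0.0, 0.0, 0.0, -0.2, -0.3, -9.5, 0.0, 0.0, 0.0]
[-0.2, -0.3, -9.5, 0.0, 0.0, 0.0, -0.2, -0.3, -9.5, 0.0, 0.0, 0.0, -0.2, -0.3, -9.5, 0.0, 0.0, 0.0]
```

View pics/s18.png

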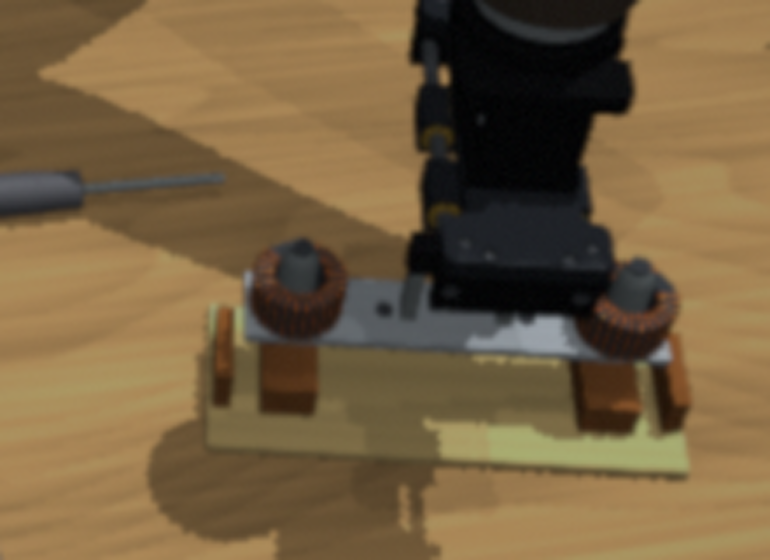

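The carrier is lifted level with both coils on it. The wrist carries about 5 N, consistent with roughly 0.56 kg. Continuing the lift.

carry_out:
  commands: [-0.2, -0.3, -9.5, 0, 0, 0, -0.2, -0.3, -9.5, 0, 0, 0, -0.2, -0.3, -9.5, 0, 0, 0, -0.2, -0.3, -9.5, 0, 0, 0, -0.2, -0.3, -9.5, 0, 0, 0]

```text
time_s: 22.98
tcp_pos: [0.5443, 0.1984, 0.1167]
ee_rot: [[-0.234, -0.972, -0.005], [-0.972, 0.234, -0.001], [0.002, 0.005, -1.0]]
wrist_force: [-0.8, 0.2, -4.7]
gripper_width: 0.159
```

```bash
python3 - <<'E'
from h import *
plan((.5457,.1995,.143),166.6,smax=10,nd=1)
E
```

```text
3 from [0.5443 0.1984 0.1167] dist 26.4 turn [ 0.3 -0.1 -0.1] t 22.975
[-0.4, -0.3, -8.8, 0.002, -0.001, -0.001, -0.4, -0.3, -8.8, 0.002, -0.001, -0.001, -0.4, -0.4, -8.8, 0.002, -0.001, -0.001]
```

carry_out:
  commands: [-0.4, -0.3, -8, 0.002, -0.001, 0, -0.4, -0.3, -8, 0.002, -0.001, 0, -0.3, -0.3, -6, 0.001, 0, 0, 0, 0, -3, 0, 0, 0, 0, 0, 0, 0, 0, 0]

```text
time_s: 23.6
tcp_pos: [0.5456, 0.1995, 0.1442]
ee_rot: [[-0.234, -0.972, 0.002], [-0.972, 0.234, 0.001], [-0.001, -0.001, -1.0]]
wrist_force: [-0.5, -0.7, -5.6]
gripper_width: 0.159
```

carry_out:
  commands: [0, 0, 0, 0, 0, 0, 0, 0, 0, 0, 0, 0, 0, 0, 0, 0, 0, 0]

```text
time_s: 23.98
tcp_pos: [0.5451, 0.1992, 0.1432]
ee_rot: [[-0.234, -0.972, -0.0], [-0.972, 0.234, -0.0], [0.0, 0.0, -1.0]]
wrist_force: [-0.2, -0.6, -5.4]
gripper_width: 0.158
```

```bash
python3 - <<'E'
from h import *
s=sense();im=capture('scene');cv2.imwrite('pics/s19.png',cv2.resize(im[60:360,180:480],None,fx=2,fy=2,interpolation=cv2.INTER_CUBIC)[:,:,::-1])
im=capture('wrist');cv2.imwrite('pics/w19.png',im[:,:,::-1])
print(s['wrist_force'],s['joint_velocities'].round(2),s['gripper_width']);plan((.5457,.1995,.142),166.6,smax=10,nd=1)
E
```

```text
[-0.17716908 -0.58359431 -5.35912655] [ 0.04  0.16 -0.11 -0.01  0.05  0.02] 0.15836540279927722
1 from [0.5451 0.1992 0.1433] dist 1.4 turn [ 0.  -0.  -0.1] t 24.075
[-0.4, -0.5, 1.3, 0.0, 0.0, -0.002]
```

View pics/s19.png

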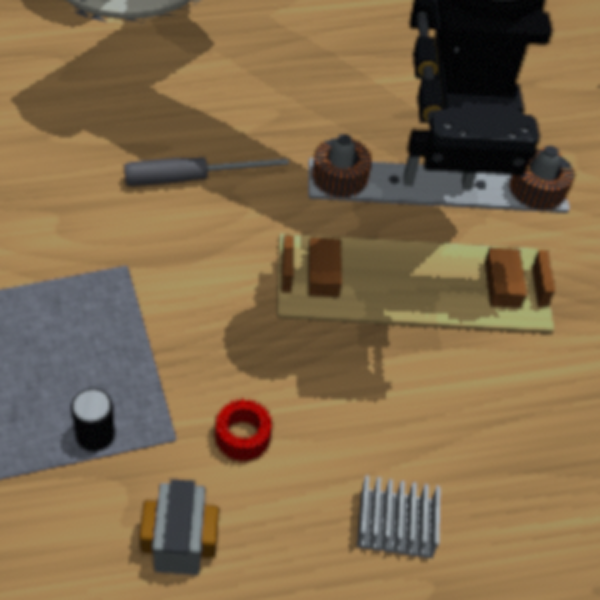

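View pics/w19.png

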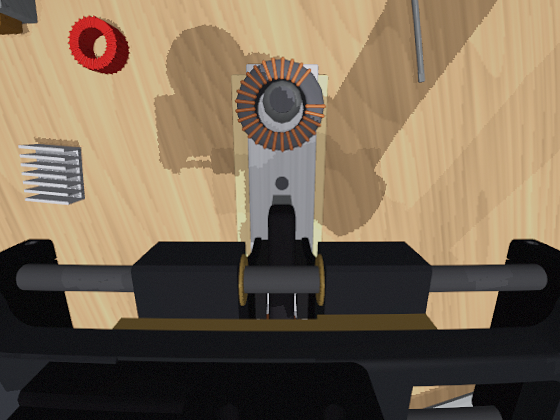

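The carrier hangs level about 10.1 cm above the stand with both coils flat on it, the bystanders haven't moved, and the arm is still. Handing in.

```bash
python3 -c "
from station import finish_job
print(finish_job())"
```

```text
the job is handed in; nothing more can be done
None
```

The loose brown coil is threaded onto the empty post and lies flat on the carrier's plate. The gripper is holding the carrier by its handle in the air, and I handed the job in at about 24 s, with no verdict reported.

**Last checks**
- **Lift height:** the carrier is about 10.1 cm above the stand, going by the tool readings (0.0419 to 0.1432 m).
- **Level and still:** the tool is vertical to within the readings and joint speeds are near zero.
- **Grip:** the opening is about 14 mm, which is the handle bar's thickness. The wrist carries about 5.4 N, as expected for the carrier with two coils.
- **Pictures:** both coils show flat on the plate. The capacitor, transformer, screwdriver, heat sink and red ring appear unmoved.

**What failed or disagreed**
- **First grasp:** it missed because the fingers closed above the coil. They end at least 21 mm above the reported TCP height. I felt my way down in small steps and the coil was then gripped.
- **Seating the coil:** no clear contact force showed in the noisy wrist reading. I judged it seated because the descent stopped at the predicted height (0.0197 m), and pictures after letting go confirmed it.

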